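Prise a coated gearbox casing up off its fixture dowels

ROBOT

A 7-joint arm with a two-finger parallel gripper is mounted at the origin on the work surface. World frame = base frame: x ahead of the robot, y to its left, z up, the work surface at z = 0. Lengths are in mm, angles in rad, forces in N, time in s.
With the tool pointing down it reaches from about 400 to 875 mm from the base axis. Payload 19.3 kg.
Tool frame: the origin (TCP) lies midway between the tips of the shut fingers; the grasp point (between the pads) lies 19 mm behind it; y points along the fingers, x is the direction in which the jaws open and shut, and the axes are right-handed (so a half turn about y gives the same grasp; the last joint's range is limited). The gripper opens to 85 mm and grips with 20 to 120 N. Pads are 22 mm wide; open, the fingers measure 114 mm over their backs; the gripper's body (76 mm by 85 mm) begins 54 mm behind the grasp point. The pads swing forward as they close: fully open they stand 13 mm farther back than shut.
Start: joints at [1.127, 0.521, -0.036, 1.599, 0.021, 1.021, -0.113], TCP at [228.194, -581.844, 231.291] pointing down, gripper open.
Joint ranges: [-2.91, 2.91], [-0.3, 2.13], [-1.5, 1.42], [0.17, 2.43], [-1.26, 4.41], [0.16, 1.93], [-2.52, 2.52]. Speed limits (rad/s): [1.89, 1.89, 2.39, 2.39, 3.01, 3.01, 3.01].

INTERFACE

Orientations are given as [roll, pitch, yaw] about the fixed x, y, z axes, in that order (R = Rz(yaw) Ry(pitch) Rx(roll)).
In Python, from station import readout, vision, robot gives the robot as it stands.
- The arm moves only by the shell command python3 -m crank 'ROWS' [FORCE]. ROWS is JSON, a list of rows, each an object with "xyz": the shift along the tool's x, y, z each as a share of 0.1 m, from -1 to 1, a list of three; "yaw": the turn about the tool's y as a share of 1.5 rad, from -1 to 1; "fingers": the closure in counts, from 0 (fully open) to 255 (shut). In form: [{"xyz": [tx, ty, tz], "yaw": yaw, "fingers": fingers}, ...]. A call has exactly 10 rows; each row is the pose to reach, as a shift and turn from the pose commanded when the call began, along the tool's axes at that moment; what a row does not reach only later rows make up. A row lasts 1/12 s, in which the tool goes at most 41.7 mm and 7.16 degrees, less where a joint would pass 70% of its speed; a pose out of reach is approached as far as the arm can. A call with a number of a shift or a turn outside -1 to 1 is refused whole. A call with a gripper value outside its range is refused whole. The fingers move at their own pace and stop on an object; FORCE is the grip in N (left out, the last holds). Time passes only in rows, so rows that repeat a pose let the fingers close, or fill a call up. It gives the time, the measured TCP pose, the force and the opening at its end, in the units of the state.
- readout.read_state(): the state, without advancing time (a new reading comes with each control period).
- vision.capture(name): name is "side" or "top" or "wrist"; returns the picture (480x640x3 uint8, red, green, blue); there is no depth.
- vision.calibration(name): a dict with "fx", "fy", "cx", "cy" (pixels), "D" ([k1, k2, p1, p2, k3] as OpenCV has them; the pictures are not rectified), "eye" and "rotation" of the camera in the world. Camera axes: x right, y up, looking along -z (the intrinsics and any distortion apply to the point x, -y, -z); pixel columns grow to the right and rows downward; lengths in mm; the calibration is good to about 2 mm. A picture is of the moment at which its call begins: read the wrist's pose just before it. calibration takes no time and is no camera call; for the wrist camera it gives the pose at the moment of the call.
- robot.sign_off(): hands the job in, once; it reports no verdict.
The state is a dict: "t": time; "joint_positions": joint angles; "qvel": joint speeds; "effort": joint torques, N m; "eef_pos": TCP position; "eef_rot": TCP orientation; "wrist_force": force on the tool from outside, world axes, zero at the start; "torque": the same for the moment, N m; "opening": finger opening in mm.
Only numpy, scipy, OpenCV 4.12 (cv2) and the standard library are available. Lean on these libraries where they do the work, as an engineer would, in place of code of your own. Each camera call takes 0.05 s, during which the arm holds its last target. There are 200 camera calls.

TASK

The coated gearbox casing is stuck fast on the dowels of its fixture plate. Stand the aluminium fulcrum block on the bench in front of the casing's pry lug, put the bent tip of the pry bar under the lug with the bar resting over the block, and lever the casing up until it stands about 10 mm clear of the plate. The coating is still soft, so the gripper and arm must not touch the casing; when it is up, draw the bar out, lay it flat on the bench clear of the casing and block, and leave the bearing, gear, screwdriver and spanner where they lie.

Things in the scene. Friction and masses are not known exactly. Their poses are not given: they have to be found in the camera images.
- fixture: square steel fixture plate bolted to the bench, 190 (its x) x 180 (its y) x 38 mm high; origin at the centre of its underside on the bench, z up. It carries the casing. Two low hold-down feet (bolt heads to 26 mm high) stick out to 140 mm from the centre on its +x and -x sides, at y = +25 to +75 mm
- casing_base (a point): heavy dark grey coated gearbox casing, 2 to 3 kg, flange-down on the plate. This point: centre of the flange's underside, 38 mm above the bench when seated; axes parallel to the fixture's. Flange 180 mm across (ears to 104 mm radius), 14 mm thick; then round, 148 mm across up to 50 mm, 112 mm across up to 100 mm. Pry lug on its -y side
- lug (a point): middle of the outer lower edge of the casing's pry lug, a flat tongue 40 mm wide and 14 mm thick that ends 118 mm from the casing's centre along its -y axis. It overhangs the -y edge of the fixture plate (90 mm from the centre) by 28 mm; under it is free space down to the bench, 38 mm high at the start. Axes as the casing's
- casing (a joint): how far the casing is raised off the plate, in m: 0 at the start (seated), at most 0.03. It moves only straight up and down on its two tight dowels and stays where it is left; raising it takes 55 to 65 N at the lug
- bar_mid (a point): middle of the pry bar (240 mm, 0.35 kg), 4 mm above its flat straight underside; x axis along the bar to its tip, z up when it lies flat, right way up. The steel part, 20 mm wide and 8 mm thick, is straight up to 90 mm ahead of this point, then comes the bent tip. It balances within 15 mm of this point
- bar_tip (a point): top edge of the bar's tip: the last 30 mm of the bar, 5 mm thick, 20 mm wide, bent upwards by 14 degrees. This point is 118 mm ahead of bar_mid and 13 mm above the level of the bar's flat underside; axes as bar_mid
- bar_grip (a point): middle of the bar's black moulded grip, 72 mm behind bar_mid; the grip is 95 mm long (25 to 120 mm behind bar_mid), 26 mm wide and 16 mm thick, its underside level with the bar's; this point is 8 mm above the underside; axes as bar_mid
- block_mid (a point): the fulcrum block: plain aluminium, 36 mm (its x) x 56 mm (its y), with a half-round crown along its y axis (12 mm radius, over the middle), 34 mm high in all, 0.25 kg. This point is its centre, 17 mm above its underside; z up. Its flat end faces are 56 mm apart along y
- bearing: a plain steel ball-bearing ring lying flat, 72 mm across, 22 mm high, 36 mm bore; a bystander. It and the fulcrum block may swap places, one lying to the left and one to the right of the work. Origin: centre of its underside
- screwdriver: a black-handled screwdriver lying flat, 180 mm long; a bystander. x axis towards its tip
- wrench: a steel spanner lying flat, 170 mm long; a bystander
- gear: a steel gear standing on its face, 90 mm across, 54 mm high with its hub; a bystander

How it is judged:
By the outcome, as a careful person would: the job done as asked, in the order asked, and still so for the second after the job is handed in, with the robot touching nothing.
It also fails if it takes over 72 s, if anything falls off the work surface, if the arm or the gripper's body presses on something with over 40 N, if the wrist force passes 120 N, or if a joint passes its speed limit or range.

## Working session

There is one attempt and no reset: what is moved stays moved. The work goes in short steps, Python scripts to look and compute and a shell command to move; the robot and the scene stay as the last step left them, time stands still between calls to the robot, and variables do not carry over. Pictures are saved under pics/ and viewed, about 8 in all and at most 12, crops included, and the job is handed in when it is done.

```bash
mkdir -p pics; ls; python3 - <<'E'
from station import readout, vision
import cv2,json
print(readout.read_state())
for n in("top","side","wrist"):
    c=vision.calibration(n);print(n,c)
    cv2.imwrite(f"pics/{n}0.png",vision.capture(n)[:,:,::-1])
E
```

```text
pics
{'t': 0.0, 'joint_positions': array([ 1.12680386,  0.52199138, -0.0363529 ,  1.6000229 ,  0.02117397,
        1.02106994, -0.11280758]), 'qvel': array([ 0.00099026,  0.00361508, -0.00014802,  0.00047378, -0.00247897,
        0.00096872,  0.00212882]), 'effort': array([-3.56847358e-04, -9.27109337e+01,  1.97977535e+00, -3.69940424e+01,
        1.78039883e-02,  8.22678121e-03, -1.05129524e-05]), 'eef_pos': array([ 228.08061523, -581.53354466,  230.73419789]), 'eef_rot': array([-1.57084017e+00,  1.10718095e-03, -1.19701268e+00]), 'wrist_force': array([-0.70326167,  1.23629902,  0.61132022]), 'torque': array([ 0.03210185,  0.00720122, -0.00309299]), 'opening': 85.20710092074967}
top {'fx': 607.6104092814874, 'fy': 607.6104092814874, 'cx': 330.2348523175453, 'cy': 241.70790287182277, 'D': array([-0.02745189,  0.        ,  0.        ,  0.        ,  0.        ]), 'eye': array([ 330.97802024,   -7.07847402, 1547.15239265]), 'rotation': array([ 0.11793467, -0.00436941, -1.57904918])}
side {'fx': 599.8855272809247, 'fy': 599.8855272809247, 'cx': 314.09087915467387, 'cy': 235.7562779033605, 'D': array([-0.00432778,  0.        ,  0.        ,  0.        ,  0.        ]), 'eye': array([ -46.19781512,  838.73906843, 1119.65356654]), 'rotation': array([ 0.74809588, -0.01826348, -2.54217654])}
wrist {'fx': 432.59973736223435, 'fy': 432.59973736223435, 'cx': 316.6429699146262, 'cy': 241.32798356047908, 'D': array([-0.08719789,  0.        ,  0.        ,  0.        ,  0.        ]), 'eye': array([ 300.90650392, -552.71039973,  372.65186832]), 'rotation': array([-3.10678440e-01,  2.72414795e-06, -1.19751103e+00])}
```

View pics/top0.png

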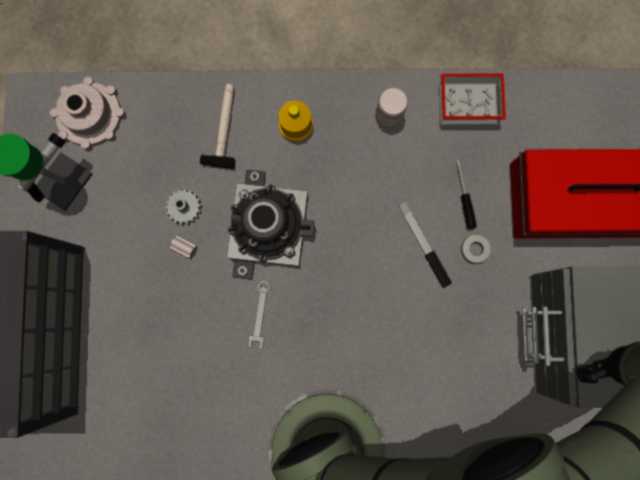

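View pics/side0.png

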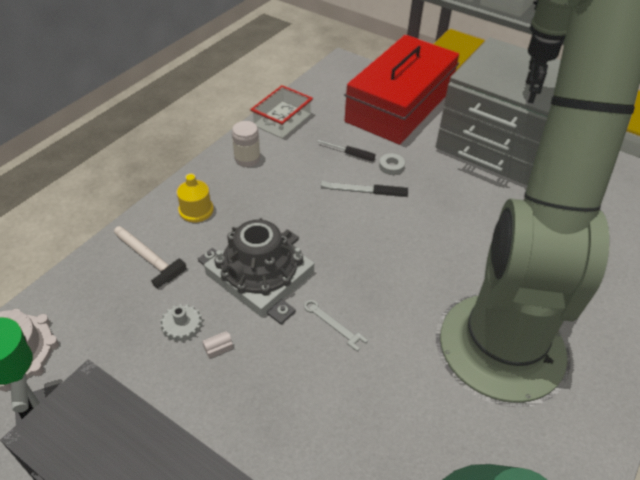

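Top view: the casing is at about (265,220), with its lug at (310,228) on the image right (-y). The block is at (183,246) on the left, the bearing at (476,249), and the bar runs from its tip at (404,206) to its grip end at (446,284). Next I'll write the helpers and get rough positions.

```bash
cat > h.py <<'E'
import numpy as np,cv2
from scipy.spatial.transform import Rotation as Ro
from station import vision,readout
def cast(c,uv,z):
    uv=np.asarray(uv,float).reshape(-1,1,2)
    K=np.array([[c['fx'],0,c['cx']],[0,c['fy'],c['cy']],[0,0,1]])
    p=cv2.undistortPoints(uv,K,np.array(c['D'])).reshape(-1,2)
    d=np.c_[p[:,0],-p[:,1],-np.ones(len(p))]@Ro.from_euler('xyz',c['rotation']).as_matrix().T
    e=np.asarray(c['eye']);z=np.broadcast_to(z,len(p))
    return e+d*((z-e[2])/d[:,2])[:,None]
def project(c,P):
    P=np.asarray(P,float).reshape(-1,3)
    q=(P-c['eye'])@Ro.from_euler('xyz',c['rotation']).as_matrix()
    q=np.c_[q[:,0],-q[:,1],-q[:,2]]
    K=np.array([[c['fx'],0,c['cx']],[0,c['fy'],c['cy']],[0,0,1]])
    return cv2.projectPoints(q,np.zeros(3),np.zeros(3),K,np.array(c['D']))[0].reshape(-1,2)
def shot(n,f):
    c=vision.calibration(n);im=vision.capture(n)[:,:,::-1].copy();cv2.imwrite(f'pics/{f}.png',im);return c,im
def rel(target,yaw=None):
    "shift shares along tool axes to world target TCP, and yaw share"
    s=readout.read_state();R=Ro.from_euler('xyz',s['eef_rot']).as_matrix()
    d=R.T@(np.array(target)-s['eef_pos'])/100
    y=s['eef_rot'][2];return d.round(3),(None if yaw is None else round(-(yaw-y)/1.5,3))
E
python3 - <<'E'
from h import *
c=vision.calibration('top')
for n,p,z in [('bartip',(404,206),5),('bargripend',(447,284),8),('block',(183,246),17),('bearing',(476,249),11),('lug',(315,229),45),('plate tl',(237,184),38),('plate tr',(307,190),38),('plate br',(303,266),38),('plate bl',(230,261),38)]:
    print(n,cast(c,p,z).round(0)[0])
E
```

```text
bartip [ 605. -206.    5.]
bargripend [ 403. -310.    8.]
block [504. 358.  17.]
bearing [ 491. -387.   11.]
lug [541.  23.  45.]
plate tl [659. 220.  38.]
plate tr [642.  42.  38.]
plate br [449.  53.  38.]
plate bl [463. 235.  38.]
```

```bash
python3 -m crank '[{"xyz":[0,-0.3,0.3],"yaw":0,"fingers":0},{"xyz":[0,-0.6,0.6],"yaw":0,"fingers":0},{"xyz":[0,-0.7,1],"yaw":0,"fingers":0},{"xyz":[-0.2,-0.7,1],"yaw":0,"fingers":0},{"xyz":[-0.5,-0.7,1],"yaw":0,"fingers":0},{"xyz":[-0.5,-0.7,1],"yaw":0,"fingers":0},{"xyz":[-0.5,-0.7,1],"yaw":0,"fingers":0},{"xyz":[-0.5,-0.7,1],"yaw":0,"fingers":0},{"xyz":[-0.5,-0.7,1],"yaw":0,"fingers":0},{"xyz":[-0.5,-0.7,1],"yaw":0,"fingers":0}]'
```

```text
t: 0.98
eef_pos: [303.0, -499.3, 301.0]
eef_rot: [-1.571, 0.0, -1.198]
wrist_force: [0.0, 0.2, 0.3]
opening: 85.4
```

```bash
python3 -m crank '[{"xyz":[-0.3,0,0.3],"yaw":-0.08,"fingers":0},{"xyz":[-0.6,0,0.6],"yaw":-0.16,"fingers":0},{"xyz":[-0.9,0,0.9],"yaw":-0.24,"fingers":0},{"xyz":[-1,0,1],"yaw":-0.32,"fingers":0},{"xyz":[-1,0,1],"yaw":-0.4,"fingers":0},{"xyz":[-1,0,1],"yaw":-0.48,"fingers":0},{"xyz":[-1,0,1],"yaw":-0.56,"fingers":0},{"xyz":[-1,0,1],"yaw":-0.64,"fingers":0},{"xyz":[-1,0,1],"yaw":-0.72,"fingers":0},{"xyz":[-1,0,1],"yaw":-0.75,"fingers":0}]'
python3 -m crank '[{"xyz":[0.4,0,0.3],"yaw":0,"fingers":0},{"xyz":[0.7,0,0.6],"yaw":0,"fingers":0},{"xyz":[1,0,0.9],"yaw":0,"fingers":0},{"xyz":[1,0,1],"yaw":0,"fingers":0},{"xyz":[1,0,1],"yaw":0,"fingers":0},{"xyz":[1,0,1],"yaw":0,"fingers":0},{"xyz":[1,0,1],"yaw":0,"fingers":0},{"xyz":[1,0,1],"yaw":0,"fingers":0},{"xyz":[1,0,1],"yaw":0,"fingers":0},{"xyz":[1,0,1],"yaw":0,"fingers":0}]'
python3 - <<'E'
from h import *
shot('wrist','bar')
E
```

```text
t: 1.82
eef_pos: [359.7, -369.6, 301.1]
eef_rot: [-1.57, 0.0, -0.065]
wrist_force: [-1.0, 0.1, 0.0]
opening: 85.5
t: 2.65
eef_pos: [466.1, -277.4, 301.3]
eef_rot: [-1.571, 0.0, -0.073]
wrist_force: [-0.1, 0.0, -0.9]
opening: 85.4
```

View pics/bar.png

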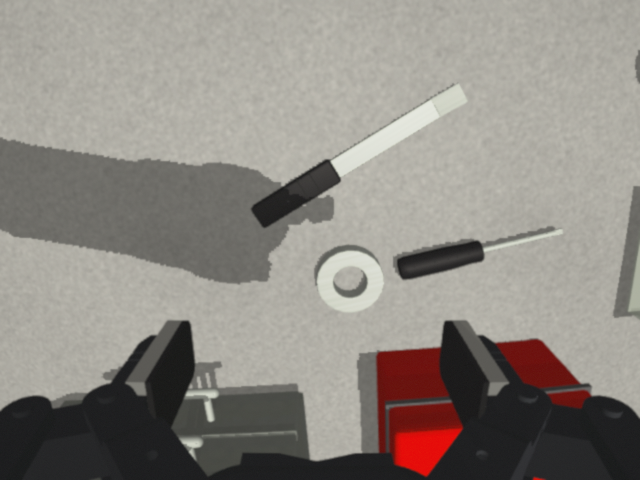

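Wrist view: bar tip end at about (456,95), bend line at (440,105), steel/grip junction at (336,172), grip rear end at (261,216). The bearing is at (350,280) and the screwdriver is next to it.

```bash
cat > bar.py <<'E'
from h import *
c=vision.calibration('wrist');im=cv2.imread('pics/bar.png')
m=((im.min(2)>195)*255).astype(np.uint8);m[:60]=0;m[200:]=0;m[:,:320]=0;m[:,480:]=0
n,l,s,_=cv2.connectedComponentsWithStats(m);k=1+s[1:,4].argmax();yx=np.argwhere(l==k)
g=cast(c,yx[:,::-1],8.)[:,:2]
mu,(w,h),a=cv2.minAreaRect(g.astype(np.float32));box=cv2.boxPoints((mu,(w,h),a));print('steel',mu,w,h,a,s[k])
mm=((im.max(2)<45)*255).astype(np.uint8);mm[:150]=0;mm[235:]=0;mm[:,:245]=0;mm[:,348:]=0
n,l,s,_=cv2.connectedComponentsWithStats(mm);k=1+s[1:,4].argmax();yx=np.argwhere(l==k)
gg=cast(c,yx[:,::-1],16.)[:,:2];r=cv2.minAreaRect(gg.astype(np.float32));print('grip',r,s[k])
u=np.array(mu)-r[0];u/=np.linalg.norm(u);print('dir yaw',np.arctan2(u[1],u[0]));
t=(g-mu)@u;print('steel extent',np.array(mu)+u*t.min(),np.array(mu)+u*t.max(),np.ptp(t))
E
python3 bar.py
python3 -m crank '[{"xyz":[0,0,0.4],"yaw":-0.08,"fingers":0},{"xyz":[0,0,0.8],"yaw":-0.16,"fingers":0},{"xyz":[0,0,1],"yaw":-0.2,"fingers":0},{"xyz":[0,0,1],"yaw":-0.2,"fingers":0},{"xyz":[0,0,1],"yaw":-0.2,"fingers":0},{"xyz":[0,0,1],"yaw":-0.2,"fingers":0},{"xyz":[0,0,1],"yaw":-0.2,"fingers":0},{"xyz":[0,0,1],"yaw":-0.2,"fingers":0},{"xyz":[0,0,1],"yaw":-0.2,"fingers":0},{"xyz":[0,0,1],"yaw":-0.2,"fingers":0}]'
python3 - <<'E'
from h import *
shot('wrist','lug')
E
```

```text
steel (550.0746459960938, -230.26071166992188) 143.18687438964844 18.891889572143555 27.448793411254883 [ 332   85  134   91 2695]
grip ((443.6070556640625, -284.7590026855469), (91.41928100585938, 24.911060333251953), 27.649005889892578) [ 252  161   77   66 1182]
dir yaw 0.47310385358230833
steel extent [ 486.3375184  -262.88626953] [ 613.82627985 -197.6277284 ] 143.22032497814715
t: 3.53
eef_pos: [473.7, -177.3, 301.2]
eef_rot: [-1.571, 0.0, 0.227]
wrist_force: [0.5, -0.1, 0.8]
opening: 85.5
```

View pics/lug.png

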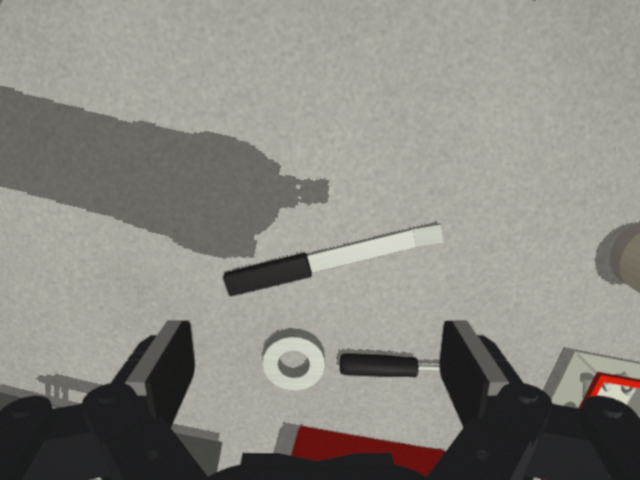

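This view shows the bar and bearing again, and the casing isn't in frame yet. I'll keep going towards the lug and block.

```bash
python3 -m crank '[{"xyz":[0.1,0,0.4],"yaw":0,"fingers":0},{"xyz":[0.2,0,0.8],"yaw":0,"fingers":0},{"xyz":[0.3,0,1],"yaw":0,"fingers":0},{"xyz":[0.4,0,1],"yaw":0,"fingers":0},{"xyz":[0.5,0,1],"yaw":0,"fingers":0},{"xyz":[0.5,0,1],"yaw":0,"fingers":0},{"xyz":[0.5,0,1],"yaw":0,"fingers":0},{"xyz":[0.5,0,1],"yaw":0,"fingers":0},{"xyz":[0.5,0,1],"yaw":0,"fingers":0},{"xyz":[0.5,0,1],"yaw":0,"fingers":0}]'
python3 -m crank '[{"xyz":[0.1,-0.1,0.4],"yaw":0,"fingers":0},{"xyz":[0.2,-0.2,0.8],"yaw":0,"fingers":0},{"xyz":[0.3,-0.3,1],"yaw":0,"fingers":0},{"xyz":[0.4,-0.4,1],"yaw":0,"fingers":0},{"xyz":[0.5,-0.4,1],"yaw":0,"fingers":0},{"xyz":[0.5,-0.4,1],"yaw":0,"fingers":0},{"xyz":[0.5,-0.4,1],"yaw":0,"fingers":0},{"xyz":[0.5,-0.4,1],"yaw":0,"fingers":0},{"xyz":[0.5,-0.4,1],"yaw":0,"fingers":0},{"xyz":[0.5,-0.4,1],"yaw":0,"fingers":0}]'
python3 - <<'E'
from h import *
c,_=shot('wrist','lug2'); print(c)
E
```

```text
t: 4.42
eef_pos: [499.6, -68.8, 301.3]
eef_rot: [-1.571, 0.0, 0.227]
wrist_force: [0.8, -0.5, 0.3]
opening: 85.3
t: 5.25
eef_pos: [525.7, 39.9, 341.0]
eef_rot: [-1.571, 0.0, 0.227]
wrist_force: [0.8, 0.1, 0.2]
opening: 85.1
{'fx': 432.59973736223435, 'fy': 432.59973736223435, 'cx': 316.6429699146262, 'cy': 241.32798356047908, 'D': array([-0.08719789,  0.        ,  0.        ,  0.        ,  0.        ]), 'eye': array([507.71157298, 116.77935058, 482.89146681]), 'rotation': array([-0.31240343, -0.0004642 ,  0.22661991])}
```

View pics/lug2.png

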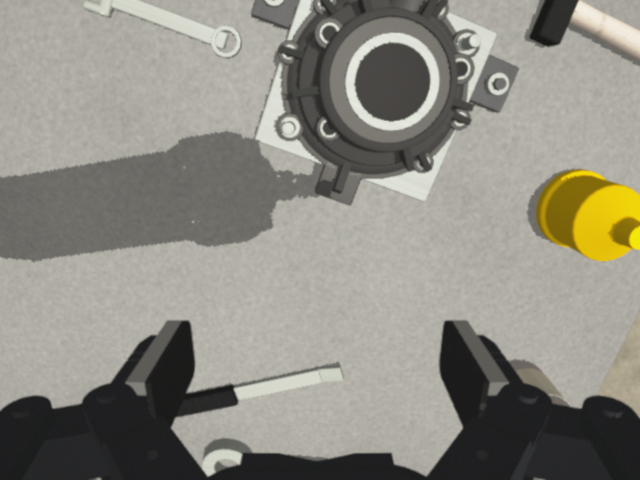

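The casing and lug are visible. Lug outer corners are at about (315,193) and (352,204), plate corners at (257,141), (425,199) and (495,33). I'll enlarge it to refine those.

```bash
python3 - <<'E'
from h import *
im=cv2.imread('pics/lug2.png')
cr=im[120:220,245:445];cr=cv2.convertScaleAbs(cr,alpha=1.6,beta=20)
cv2.imwrite('pics/lugcrop.png',cv2.resize(cr,None,fx=4,fy=4,interpolation=cv2.INTER_CUBIC))
E
```

```text
(no output)
```

View pics/lugcrop.png

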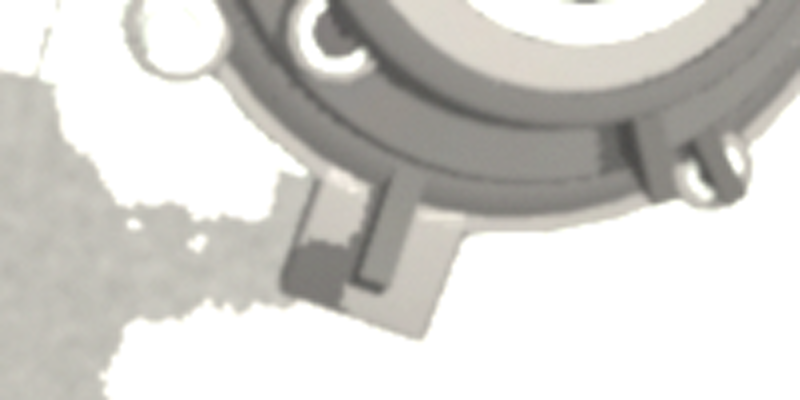

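```bash
python3 - <<'E'
from h import *
c={'fx':432.59973736223435,'fy':432.59973736223435,'cx':316.6429699146262,'cy':241.32798356047908,'D':[-0.08719789,0,0,0,0],'eye':[507.71157298,116.77935058,482.89146681],'rotation':[-0.31240343,-0.0004642,0.22661991]}
L=cast(c,[(315.8,193),(350.5,205)],52)[:,:2];print('lug',L,np.linalg.norm(L[1]-L[0]),'mid',L.mean(0))
P=cast(c,[(257,141),(425,199),(495,33)],38)[:,:2];print('plate',P,np.linalg.norm(np.diff(P,axis=0),axis=1))
ex=(P[1]-P[0]);ey=P[2]-P[1];print('yaws',np.arctan2(ex[1],ex[0]),np.arctan2(-ey[0],ey[1]),'centre',(P[0]+P[2])/2)
y=np.arctan2(ex[1],ex[0]);m=(P[0]+P[2])/2;print('lug from plate',m+118*np.array([np.sin(y),-np.cos(y)]))
E
python3 -m crank '[{"xyz":[0,0,0.4],"yaw":-0.08,"fingers":0},{"xyz":[0,0,0.8],"yaw":-0.16,"fingers":0},{"xyz":[0,0,1],"yaw":-0.24,"fingers":0},{"xyz":[0,0,1],"yaw":-0.32,"fingers":0},{"xyz":[0,0,1],"yaw":-0.4,"fingers":0},{"xyz":[0,0,1],"yaw":-0.4,"fingers":0},{"xyz":[0,0,1],"yaw":-0.4,"fingers":0},{"xyz":[0,0,1],"yaw":-0.4,"fingers":0},{"xyz":[0,0,1],"yaw":-0.4,"fingers":0},{"xyz":[0,0,1],"yaw":-0.4,"fingers":0}]'
```

```text
lug [[526.80483265  31.07021279]
 [564.08525803  26.9229316 ]] 37.51039933066241 mid [545.44504534  28.99657219]
plate [[457.45662609  67.17052004]
 [640.98180919  48.15545059]
 [660.71275659 221.84957115]] [184.50763046 174.81120617]
yaws -0.10324175365406896 -0.11311107598908368 centre [559.08469134 144.5100456 ]
lug from plate [546.92379485  27.13835993]
t: 6.13
eef_pos: [503.4, 137.8, 341.3]
eef_rot: [-1.571, -0.0, 0.826]
wrist_force: [0.3, -0.1, 0.3]
opening: 85.5
```

```bash
python3 - <<'E'
from h import *
c=vision.calibration('top');im=cv2.imread('pics/top0.png')
cr=cv2.resize(im[165:285,160:340],None,fx=4.4,fy=4.4,interpolation=cv2.INTER_CUBIC);cv2.imwrite('pics/topcrop.png',cr)
E
```

```text
(no output)
```

View pics/topcrop.png

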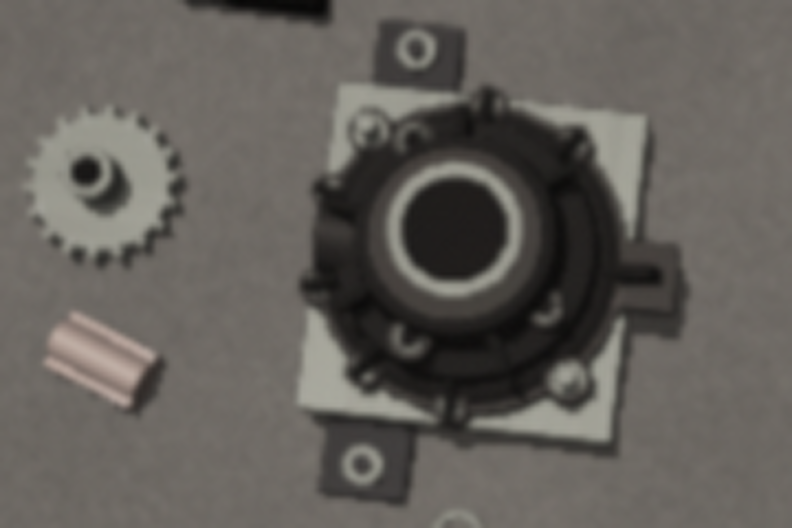

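Top crop: plate corners are at crop (340,86), (648,117), (611,442), (299,403), the lug's outer edge runs (682,245) to (674,312), and the block outline is (72,311), (160,358), (132,410), (44,362).

```bash
python3 - <<'E'
from h import *
c=vision.calibration('top')
f=lambda a:(np.array(a,float)+.5)/4.4-.5+[160,165]
P=cast(c,f([(340,86),(648,117),(611,442),(299,403)]),38)[:,:2]
print(P.round(1),'sides',np.linalg.norm(P-np.roll(P,-1,0),axis=1).round(1),'centre',P.mean(0))
for a,b in((0,1),(3,2)):d=P[a]-P[b];print('yaw',np.arctan2(-d[0],d[1]))
for a,b in((2,1),(3,0)):d=P[b]-P[a];print('yaw',np.arctan2(d[1],d[0]))
L=cast(c,f([(682,245),(674,312)]),52)[:,:2];print('lug',L,L.mean(0))
B=cast(c,f([(72,311),(160,358),(132,410),(44,362)]),20)[:,:2];print('block',B,B.mean(0),np.linalg.norm(B-np.roll(B,-1,0),axis=1))
E
python3 -m crank '[{"xyz":[0.4,0,0.4],"yaw":-0.08,"fingers":0},{"xyz":[0.8,0,0.8],"yaw":-0.16,"fingers":0},{"xyz":[1,0,1],"yaw":-0.2,"fingers":0},{"xyz":[1,0,1],"yaw":-0.2,"fingers":0},{"xyz":[1,0,1],"yaw":-0.2,"fingers":0},{"xyz":[1,0,1],"yaw":-0.2,"fingers":0},{"xyz":[1,0,1],"yaw":-0.2,"fingers":0},{"xyz":[1,0,1],"yaw":-0.2,"fingers":0},{"xyz":[1,0,1],"yaw":-0.2,"fingers":0},{"xyz":[1,0,1],"yaw":-0.2,"fingers":0}]'
python3 - <<'E'
from h import *
c,im=shot('wrist','blk');print(project(c,[504,358,30]))
import pickle;pickle.dump(c,open('blk.pkl','wb'))
E
```

```text
[[658.2 219.8]
 [638.7  42.8]
 [451.8  64.4]
 [475.3 241.2]] sides [178.1 188.1 178.4 184.1] centre [555.97814934 142.05198776]
yaw -0.10980861209484286
yaw -0.13223572612446038
yaw -0.1151906622053433
yaw -0.11651629466877768
lug [[562.02171642  23.35164793]
 [523.85705443  28.0600583 ]] [542.93938543  25.70585312]
block [[531.26220703 375.78327253]
 [503.61371305 324.48560184]
 [473.71625493 340.0506329 ]
 [501.81161568 391.28561821]] [502.60094767 357.90128137] [58.27426737 33.70650077 58.43263656 33.28152719]
t: 6.97
eef_pos: [497.7, 278.4, 341.4]
eef_rot: [-1.571, 0.0, 1.126]
wrist_force: [0.7, -0.4, -0.7]
opening: 85.6
[[388.31193482 153.18767081]]
```

View pics/blk.png

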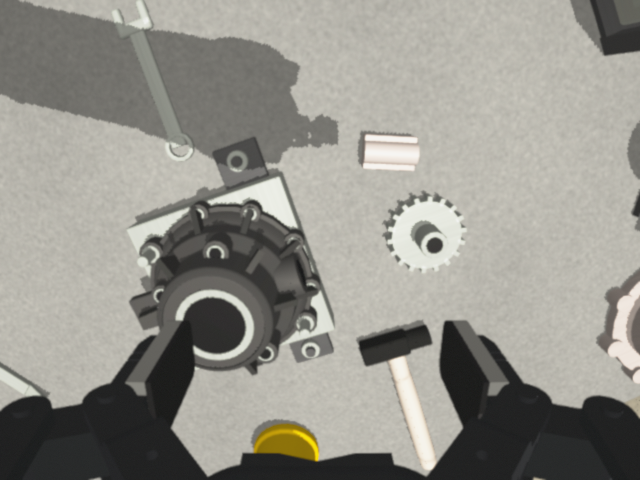

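Wrist view: the block is at about (390,152), with its long axis nearly along the image x (the jaw axis). The gear at (425,232) is well clear of the fingers.

```bash
python3 - <<'E'
from h import *
import pickle;c=pickle.load(open('blk.pkl','rb'));im=cv2.imread('pics/blk.png')
s=im[120:182,350:432].astype(int);m=((s[:,:,2]-s[:,:,0]>14)&(s[:,:,2]>110)).astype(np.uint8)
n,l,st,_=cv2.connectedComponentsWithStats(m);k=1+st[1:,4].argmax();yx=np.argwhere(l==k)[:,::-1]+[350,120]
print(st[k],cv2.minAreaRect(yx.astype(np.float32)))
for z in(0,22):
    b=cast(c,yx,float(z))[:,:2].astype(np.float32);print(z,cv2.minAreaRect(b))
E
```

```text
[  12   14   58   38 1077] ((390.9502868652344, 152.4447479248047), (56.71097946166992, 35.792564392089844), 3.012787342071533)
0 ((509.9761657714844, 364.2522277832031), (63.3321418762207, 39.27949142456055), 62.04135513305664)
22 ((506.17120361328125, 361.8988037109375), (60.44915008544922, 37.491416931152344), 62.04135513305664)
```

```bash
python3 -c "
from h import *
print(rel([504.5,360,4],1.083))"
```

```text
(array([0.765, 3.374, 0.288]), np.float64(0.029))
```

```bash
python3 -m crank '[{"xyz":[0.25,0.3,0.1],"yaw":0.029,"fingers":0},{"xyz":[0.5,0.6,0.2],"yaw":0.029,"fingers":0},{"xyz":[0.765,0.9,0.288],"yaw":0.029,"fingers":0},{"xyz":[0.765,1,0.288],"yaw":0.029,"fingers":0},{"xyz":[0.765,1,0.288],"yaw":0.029,"fingers":0},{"xyz":[0.765,1,0.288],"yaw":0.029,"fingers":0},{"xyz":[0.765,1,0.288],"yaw":0.029,"fingers":0},{"xyz":[0.765,1,0.288],"yaw":0.029,"fingers":0},{"xyz":[0.765,1,0.288],"yaw":0.029,"fingers":0},{"xyz":[0.765,1,0.288],"yaw":0.029,"fingers":0}]'
python3 -m crank '[{"xyz":[0,0.3,0],"yaw":0,"fingers":0},{"xyz":[0,0.6,0],"yaw":0,"fingers":0},{"xyz":[0,0.9,0],"yaw":0,"fingers":0},{"xyz":[0,1,0],"yaw":0,"fingers":0},{"xyz":[0,1,0],"yaw":0,"fingers":0},{"xyz":[0,1,0],"yaw":0,"fingers":0},{"xyz":[0,1,0],"yaw":0,"fingers":0},{"xyz":[0,1,0],"yaw":0,"fingers":0},{"xyz":[0,1,0],"yaw":0,"fingers":0},{"xyz":[0,1,0],"yaw":0,"fingers":0}]'
python3 - <<'E'
from h import *
c,im=shot('wrist','blk2');print(rel([504.5,360,4],1.083))
s=im.astype(int);m=((s[:,:,2]-s[:,:,0]>14)&(s[:,:,2]>110)&(s[:,:,2]-s[:,:,0]<60)).astype(np.uint8);m[:150]=0
n,l,st,_=cv2.connectedComponentsWithStats(m);k=1+st[1:,4].argmax();yx=np.argwhere(l==k)[:,::-1]
print(st[k])
b=cast(c,yx,22.)[:,:2].astype(np.float32);print(cv2.minAreaRect(b))
E
```

```text
t: 7.85
eef_pos: [504.6, 360.3, 242.2]
eef_rot: [-1.572, -0.001, 1.084]
wrist_force: [-0.1, -0.1, -0.3]
opening: 85.1
t: 8.68
eef_pos: [504.5, 360.8, 142.2]
eef_rot: [-1.571, -0.001, 1.084]
wrist_force: [0.5, 0.8, 0.2]
opening: 85.7
(array([-0.007,  1.379, -0.005]), np.float64(0.001))
[ 271  204   93   57 4579]
((504.6937561035156, 361.2669677734375), (58.86178207397461, 37.011085510253906), 62.07637405395508)
```

The closer view puts the block at (504.7,361.3), within 2 mm of the TCP. Descend and grip.

```bash
python3 -m crank '[{"xyz":[0,0.3,0],"yaw":0,"fingers":0},{"xyz":[0,0.6,0],"yaw":0,"fingers":0},{"xyz":[0,0.8,0],"yaw":0,"fingers":0},{"xyz":[0,0.9,0],"yaw":0,"fingers":0},{"xyz":[0,0.95,0],"yaw":0,"fingers":0},{"xyz":[0,0.98,0],"yaw":0,"fingers":0},{"xyz":[0,1,0],"yaw":0,"fingers":0},{"xyz":[0,1,0],"yaw":0,"fingers":0},{"xyz":[0,1,0],"yaw":0,"fingers":0},{"xyz":[0,1,0],"yaw":0,"fingers":0}]'
python3 -m crank '[{"xyz":[0,0.15,0],"yaw":0,"fingers":0},{"xyz":[0,0.3,0],"yaw":0,"fingers":0},{"xyz":[0,0.36,0],"yaw":0,"fingers":0},{"xyz":[0,0.37,0],"yaw":0,"fingers":0},{"xyz":[0,0.37,0],"yaw":0,"fingers":255},{"xyz":[0,0.37,0],"yaw":0,"fingers":255},{"xyz":[0,0.37,0],"yaw":0,"fingers":255},{"xyz":[0,0.37,0],"yaw":0,"fingers":255},{"xyz":[0,0.37,0],"yaw":0,"fingers":255},{"xyz":[0,0.37,0],"yaw":0,"fingers":255}]' 60
```

```text
t: 9.57
eef_pos: [504.5, 360.9, 42.1]
eef_rot: [-1.571, -0.001, 1.084]
wrist_force: [0.1, -0.0, -1.1]
opening: 85.4
t: 10.4
eef_pos: [504.4, 361.0, 5.0]
eef_rot: [-1.571, -0.001, 1.084]
wrist_force: [-2.1, -0.8, 6.6]
opening: 55.1
```

```bash
python3 -m crank '[{"xyz":[0,-0.1,0],"yaw":0,"fingers":255},{"xyz":[0,-0.4,0],"yaw":0,"fingers":255},{"xyz":[0,-0.7,0],"yaw":0,"fingers":255},{"xyz":[0,-1,0],"yaw":0,"fingers":255},{"xyz":[0,-1,0],"yaw":0,"fingers":255},{"xyz":[0,-1,0],"yaw":0,"fingers":255},{"xyz":[0,-1,0],"yaw":0,"fingers":255},{"xyz":[0,-1,0],"yaw":0,"fingers":255},{"xyz":[0,-1,0],"yaw":0,"fingers":255},{"xyz":[0,-1,0],"yaw":0,"fingers":255}]'
python3 -m crank '[{"xyz":[0,-0.4,0],"yaw":0,"fingers":255},{"xyz":[0,-0.8,0],"yaw":0,"fingers":255},{"xyz":[0,-1,0],"yaw":0,"fingers":255},{"xyz":[-0.3,-1,-0.2],"yaw":0,"fingers":255},{"xyz":[-0.6,-1,-0.4],"yaw":0,"fingers":255},{"xyz":[-0.9,-1,-0.6],"yaw":0,"fingers":255},{"xyz":[-1,-1,-0.65],"yaw":0,"fingers":255},{"xyz":[-1,-1,-0.65],"yaw":0,"fingers":255},{"xyz":[-1,-1,-0.65],"yaw":0,"fingers":255},{"xyz":[-1,-1,-0.65],"yaw":0,"fingers":255}]'
python3 -m crank '[{"xyz":[-0.3,-0.2,-0.2],"yaw":0.08,"fingers":255},{"xyz":[-0.6,-0.2,-0.4],"yaw":0.16,"fingers":255},{"xyz":[-0.9,-0.2,-0.6],"yaw":0.24,"fingers":255},{"xyz":[-1,-0.2,-0.65],"yaw":0.32,"fingers":255},{"xyz":[-1,-0.2,-0.65],"yaw":0.4,"fingers":255},{"xyz":[-1,-0.2,-0.65],"yaw":0.48,"fingers":255},{"xyz":[-1,-0.2,-0.65],"yaw":0.56,"fingers":255},{"xyz":[-1,-0.2,-0.65],"yaw":0.64,"fingers":255},{"xyz":[-1,-0.2,-0.65],"yaw":0.72,"fingers":255},{"xyz":[-1,-0.2,-0.65],"yaw":0.798,"fingers":255}]'
python3 -c "
from h import *
print(rel([538.9,-20,6],-.113))"
```

```text
t: 11.23
eef_pos: [503.7, 360.5, 103.4]
eef_rot: [-1.57, 0.001, 1.085]
wrist_force: [0.3, 0.6, -2.0]
opening: 55.4
t: 12.07
eef_pos: [514.6, 242.9, 204.2]
eef_rot: [-1.57, -0.0, 1.085]
wrist_force: [-0.4, -0.2, -2.2]
opening: 55.1
t: 12.9
eef_pos: [525.5, 124.8, 224.2]
eef_rot: [-1.57, 0.0, -0.116]
wrist_force: [-0.4, -0.3, -2.0]
opening: 54.8
(array([ 0.302,  2.181, -1.423]), np.float64(-0.002))
```

```bash
python3 -m crank '[{"xyz":[0.1,0,-0.3],"yaw":0,"fingers":255},{"xyz":[0.2,0,-0.6],"yaw":0,"fingers":255},{"xyz":[0.3,0,-0.9],"yaw":0,"fingers":255},{"xyz":[0.302,0,-1],"yaw":0,"fingers":255},{"xyz":[0.302,0,-1],"yaw":0,"fingers":255},{"xyz":[0.302,0,-1],"yaw":0,"fingers":255},{"xyz":[0.302,0,-1],"yaw":0,"fingers":255},{"xyz":[0.302,0,-1],"yaw":0,"fingers":255},{"xyz":[0.302,0,-1],"yaw":0,"fingers":255},{"xyz":[0.302,0,-1],"yaw":0,"fingers":255}]'
python3 -m crank '[{"xyz":[0,0,-0.3],"yaw":0,"fingers":255},{"xyz":[0,0.1,-0.423],"yaw":0,"fingers":255},{"xyz":[0,0.4,-0.423],"yaw":0,"fingers":255},{"xyz":[0,0.7,-0.423],"yaw":0,"fingers":255},{"xyz":[0,0.9,-0.423],"yaw":0,"fingers":255},{"xyz":[0,1,-0.423],"yaw":0,"fingers":255},{"xyz":[0,1,-0.423],"yaw":0,"fingers":255},{"xyz":[0,1,-0.423],"yaw":0,"fingers":255},{"xyz":[0,1,-0.423],"yaw":0,"fingers":255},{"xyz":[0,1,-0.423],"yaw":0,"fingers":255}]'
python3 - <<'E'
from h import *
c,im=shot('wrist','pre')
print(rel([538.9,-20,6],-.113))
cv2.imwrite('pics/prec.png',cv2.convertScaleAbs(im,alpha=1.6,beta=20))
E
```

```text
t: 13.73
eef_pos: [544.3, 21.2, 224.3]
eef_rot: [-1.571, -0.0, -0.111]
wrist_force: [-0.2, 0.8, -2.8]
opening: 54.9
t: 14.57
eef_pos: [540.3, -21.6, 125.6]
eef_rot: [-1.571, -0.002, -0.113]
wrist_force: [0.2, -0.4, -2.2]
opening: 54.8
(array([-0.018,  1.194,  0.015]), np.float64(0.0))
```

View pics/prec.png

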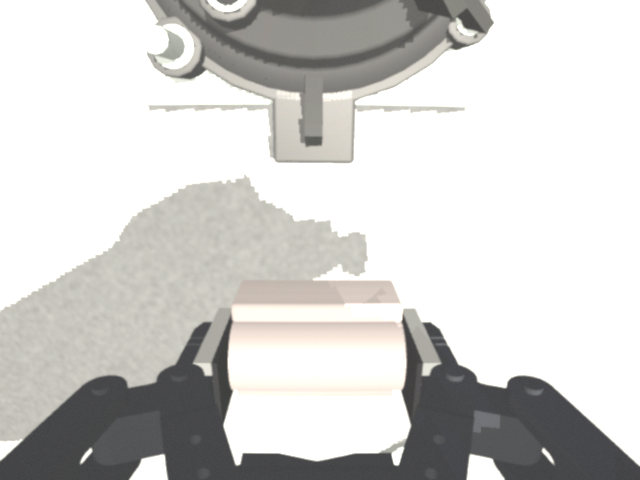

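The lug's outer edge runs from (275,161) to (353,161), square to the image, so the yaw is right. The block is held squarely below it.

```bash
python3 - <<'E'
from h import *
c=vision.calibration('wrist')
L=cast(c,[(275,161),(353.5,161)],52)[:,:2];print(L,np.linalg.norm(L[1]-L[0]),L.mean(0))
m=L.mean(0);t=m+47*np.array([-.1128,-.9936]);print(t,rel([*t,6],-.113))
E
```

```text
[[525.509539    31.52716875]
 [564.12819027  27.11635534]] 38.86972472371422 [544.81886464  29.32176205]
[539.51726464 -17.37743795] (array([-0.014,  1.194,  0.041]), np.float64(0.0))
```

```bash
python3 -m crank '[{"xyz":[-0.01,0.3,0.03],"yaw":0,"fingers":255},{"xyz":[-0.014,0.5,0.035],"yaw":0,"fingers":255},{"xyz":[-0.014,0.7,0.035],"yaw":0,"fingers":255},{"xyz":[-0.014,0.85,0.035],"yaw":0,"fingers":255},{"xyz":[-0.014,0.95,0.035],"yaw":0,"fingers":255},{"xyz":[-0.014,1,0.035],"yaw":0,"fingers":255},{"xyz":[-0.014,1,0.035],"yaw":0,"fingers":255},{"xyz":[-0.014,1,0.035],"yaw":0,"fingers":255},{"xyz":[-0.014,1,0.035],"yaw":0,"fingers":255},{"xyz":[-0.014,1,0.035],"yaw":0,"fingers":255}]'
python3 -m crank '[{"xyz":[0,0.05,0],"yaw":0,"fingers":255},{"xyz":[0,0.1,0],"yaw":0,"fingers":255},{"xyz":[0,0.15,0],"yaw":0,"fingers":255},{"xyz":[0,0.18,0],"yaw":0,"fingers":255},{"xyz":[0,0.2,0],"yaw":0,"fingers":255},{"xyz":[0,0.2,0],"yaw":0,"fingers":255},{"xyz":[0,0.2,0],"yaw":0,"fingers":255},{"xyz":[0,0.2,0],"yaw":0,"fingers":255},{"xyz":[0,0.2,0],"yaw":0,"fingers":255},{"xyz":[0,0.2,0],"yaw":0,"fingers":255}]'
```

```text
t: 15.45
eef_pos: [539.1, -18.1, 25.2]
eef_rot: [-1.571, -0.001, -0.113]
wrist_force: [0.4, 0.3, -2.4]
opening: 54.6
t: 16.28
eef_pos: [538.3, -18.0, 4.9]
eef_rot: [-1.571, 0.0, -0.112]
wrist_force: [-9.9, -0.9, 24.0]
opening: 54.8
```

```bash
python3 -m crank '[{"xyz":[0,0,0],"yaw":0,"fingers":50},{"xyz":[0,0,0],"yaw":0,"fingers":0},{"xyz":[0,0,0],"yaw":0,"fingers":0},{"xyz":[0,0,0],"yaw":0,"fingers":0},{"xyz":[0,0,0],"yaw":0,"fingers":0},{"xyz":[0,-0.1,0],"yaw":0,"fingers":0},{"xyz":[0,-0.3,0],"yaw":0,"fingers":0},{"xyz":[0,-0.6,0],"yaw":0,"fingers":0},{"xyz":[0,-0.9,0],"yaw":0,"fingers":0},{"xyz":[0,-1,0],"yaw":0,"fingers":0}]'
python3 - <<'E'
from h import *
c,im=shot('wrist','placed')
s=im.astype(int);m=((s[:,:,2]-s[:,:,0]>14)&(s[:,:,2]>110)&(s[:,:,2]-s[:,:,0]<60)).astype(np.uint8);m[:150]=0
n,l,st,_=cv2.connectedComponentsWithStats(m);k=1+st[1:,4].argmax();yx=np.argwhere(l==k)[:,::-1]
b=cast(c,yx,22.)[:,:2].astype(np.float32);print(st[k],cv2.minAreaRect(b))
print(rel([443.5,-284.7,2.5],.48-np.pi/2))
E
```

```text
t: 17.12
eef_pos: [540.0, -17.9, 108.5]
eef_rot: [-1.57, -0.004, -0.113]
wrist_force: [-0.0, -0.4, 0.5]
opening: 85.5
[ 261  214  106   67 6125] ((538.4840087890625, -16.308218002319336), (38.880592346191406, 59.037109375), 83.40470123291016)
(array([-0.667,  1.057, -2.759]), np.float64(0.652))
```

```bash
python3 -m crank '[{"xyz":[-0.1,-0.2,-0.3],"yaw":0.08,"fingers":0},{"xyz":[-0.2,-0.4,-0.6],"yaw":0.16,"fingers":0},{"xyz":[-0.3,-0.4,-0.9],"yaw":0.24,"fingers":80},{"xyz":[-0.4,-0.4,-1],"yaw":0.32,"fingers":80},{"xyz":[-0.5,-0.4,-1],"yaw":0.4,"fingers":80},{"xyz":[-0.6,-0.4,-1],"yaw":0.48,"fingers":80},{"xyz":[-0.667,-0.4,-1],"yaw":0.56,"fingers":80},{"xyz":[-0.667,-0.4,-1],"yaw":0.64,"fingers":80},{"xyz":[-0.667,-0.4,-1],"yaw":0.652,"fingers":80},{"xyz":[-0.667,-0.4,-1],"yaw":0.652,"fingers":80}]'
python3 -c "
from h import *
print(rel([443.5,-284.7,2.5],.48-np.pi/2))"
```

```text
t: 18.0
eef_pos: [461.2, -109.7, 144.4]
eef_rot: [-1.571, -0.0, -1.088]
wrist_force: [-0.7, 0.4, 1.1]
opening: 58.7
(array([ 1.468,  1.419, -0.969]), np.float64(0.002))
```

```bash
python3 -m crank '[{"xyz":[0.3,0,-0.3],"yaw":0,"fingers":80},{"xyz":[0.6,0,-0.6],"yaw":0,"fingers":80},{"xyz":[0.9,0,-0.9],"yaw":0,"fingers":80},{"xyz":[1,0,-0.969],"yaw":0,"fingers":80},{"xyz":[1,0,-0.969],"yaw":0,"fingers":80},{"xyz":[1,0,-0.969],"yaw":0,"fingers":80},{"xyz":[1,0,-0.969],"yaw":0,"fingers":80},{"xyz":[1,0,-0.969],"yaw":0,"fingers":80},{"xyz":[1,0,-0.969],"yaw":0,"fingers":80},{"xyz":[1,0,-0.969],"yaw":0,"fingers":80}]'
python3 -m crank '[{"xyz":[0.2,0,0],"yaw":0,"fingers":80},{"xyz":[0.468,0,0],"yaw":0,"fingers":80},{"xyz":[0.468,0.2,0],"yaw":0,"fingers":80},{"xyz":[0.468,0.4,0],"yaw":0,"fingers":80},{"xyz":[0.468,0.6,0],"yaw":0,"fingers":80},{"xyz":[0.468,0.6,0],"yaw":0,"fingers":80},{"xyz":[0.468,0.6,0],"yaw":0,"fingers":80},{"xyz":[0.468,0.6,0],"yaw":0,"fingers":80},{"xyz":[0.468,0.6,0],"yaw":0,"fingers":80},{"xyz":[0.468,0.6,0],"yaw":0,"fingers":80}]'
python3 - <<'E'
from h import *
c,im=shot('wrist','bar2');s=readout.read_state();print(s['eef_pos'],s['opening'])
m=((im.min(2)>170)*255).astype(np.uint8);m[250:]=0
n,l,st,_=cv2.connectedComponentsWithStats(m);
for k in range(1,n):
  if st[k,4]>1500:
    yx=np.argwhere(l==k)[:,::-1];g=cast(c,yx,8.)[:,:2];print(st[k],cv2.minAreaRect(g.astype(np.float32)))
m=((im.max(2)<60)*255).astype(np.uint8);m[420:]=0;m[:,:240]=0;m[:,400:]=0
n,l,st,_=cv2.connectedComponentsWithStats(m)
for k in range(1,n):
  if st[k,4]>1500:
    yx=np.argwhere(l==k)[:,::-1];g=cast(c,yx,16.)[:,:2];print('dark',st[k],cv2.minAreaRect(g.astype(np.float32)))
cv2.imwrite('pics/bar2b.png',im)
E
```

```text
t: 18.83
eef_pos: [421.7, -242.7, 144.3]
eef_rot: [-1.571, 0.0, -1.089]
wrist_force: [-0.4, 0.5, 0.1]
opening: 58.8
t: 19.67
eef_pos: [443.5, -285.1, 85.4]
eef_rot: [-1.57, -0.001, -1.09]
wrist_force: [0.5, 0.1, 0.5]
opening: 58.6
[ 443.39858352 -285.08454582   85.22193085] 58.56876893426328
[   49     0   490   250 69352] ((493.1391296386719, -240.05638122558594), (122.31810760498047, 259.56378173828125), 27.472169876098633)
[ 465  198  129   52 4196] ((513.3406372070312, -380.7761535644531), (28.526668548583984, 73.90081787109375), 27.348052978515625)
dark [ 293  169   51  169 7448] ((444.9892883300781, -285.2212219238281), (92.82758331298828, 25.09521484375), 27.53960418701172)
```

```bash
python3 -m crank '[{"xyz":[0,0.2,0.012],"yaw":0,"fingers":80},{"xyz":[0,0.4,0.012],"yaw":0,"fingers":80},{"xyz":[0,0.6,0.012],"yaw":0,"fingers":80},{"xyz":[0,0.75,0.012],"yaw":0,"fingers":80},{"xyz":[0,0.84,0.012],"yaw":0,"fingers":80},{"xyz":[0,0.84,0.012],"yaw":0,"fingers":80},{"xyz":[0,0.84,0.012],"yaw":0,"fingers":255},{"xyz":[0,0.84,0.012],"yaw":0,"fingers":255},{"xyz":[0,0.84,0.012],"yaw":0,"fingers":255},{"xyz":[0,0.84,0.012],"yaw":0,"fingers":255}]' 20
python3 -m crank '[{"xyz":[0,0,0],"yaw":0,"fingers":255},{"xyz":[0,0,0],"yaw":0,"fingers":255},{"xyz":[0,-0.04,0],"yaw":0,"fingers":255},{"xyz":[0,-0.08,0],"yaw":0,"fingers":255},{"xyz":[0,-0.12,0],"yaw":0,"fingers":255},{"xyz":[0,-0.16,0],"yaw":0,"fingers":255},{"xyz":[0,-0.2,0],"yaw":0,"fingers":255},{"xyz":[0,-0.25,0],"yaw":0,"fingers":255},{"xyz":[0,-0.3,0],"yaw":0,"fingers":255},{"xyz":[0,-0.3,0],"yaw":0,"fingers":255}]'
python3 - <<'E'
from h import *
c,im=shot('wrist','bar3');s=readout.read_state();print(s['wrist_force'],s['torque'],s['opening'])
p=np.array([443.8,-284.7]);u=np.array([np.cos(.4806),np.sin(.4806)])
for dz in (0,30): print(dz,project(c,[[*(p+192*u),5+dz+6],[*(p+47*u),8+dz]]))
cv2.imwrite('pics/bar3c.png',im[:, 120:520])
E
```

```text
t: 20.55
eef_pos: [444.6, -284.7, 1.4]
eef_rot: [-1.57, -0.001, -1.091]
wrist_force: [-1.9, 1.1, 7.3]
opening: 25.7
t: 21.38
eef_pos: [444.4, -284.6, 31.3]
eef_rot: [-1.57, -0.001, -1.091]
wrist_force: [-0.1, -0.7, -2.4]
opening: 25.6
[-0.843488   -0.54176014 -2.64694477] [-0.11626538  0.12013879 -0.03605515] 25.583431915787344
0 [[ 316.48651109 -240.67954227]
 [ 316.84888173  189.45007268]]
30 [[ 316.68049728 -299.08613099]
 [ 317.08293117  207.27925706]]
```

View pics/bar3c.png

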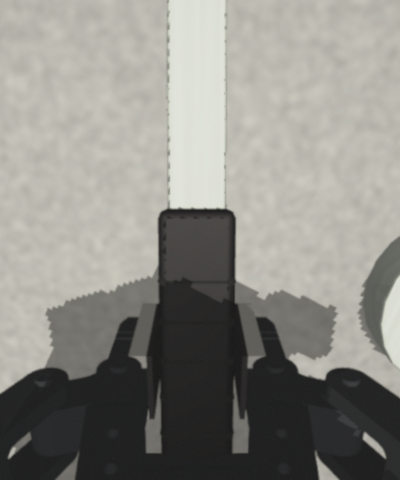

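```bash
cat > pitch.py <<'E'
from h import *
def pitch(f,c,r0,r1,y0=210,thr=190,w=20.0):
    "bar top heights from steel width by row (bar along image v); returns fit z = a + b*ahead-of-TCP"
    im=cv2.imread(f'pics/{f}.png').min(2).astype(float);o=[]
    s=readout.read_state();R=Ro.from_euler('xyz',c['rotation']).as_matrix()
    tz=Ro.from_euler('xyz',s['eef_rot']).as_matrix()[:,2]
    for v in range(r0,r1,5):
        g=cv2.GaussianBlur(im,(1,5),0)[v,200:440];d=np.diff(np.convolve(g,[1/3]*3,'same'))
        a=d[5:115].argmax()+5;b=d[120:235].argmin()+120
        def sub(i,d):
            q=np.abs(d[i-3:i+4]);return (q*np.arange(i-3,i+4)).sum()/q.sum()
        ua,ub=sub(a,d)+200.5,sub(b,d)+200.5
        # depth such that width = w
        lo=cast(c,[(ua,v),(ub,v)],0.0);k=w/np.linalg.norm(lo[1]-lo[0])
        P=np.array(c['eye'])+k*(lo.mean(0)-c['eye']);o.append((v,ub-ua,(P-s['eef_pos'])@tz,P[2]))
    o=np.array(o);p=np.polyfit(o[:,2],o[:,3],1);return o,p
if __name__=='__main__':
    import sys
    c=vision.calibration('wrist');o,p=pitch(sys.argv[1],c,int(sys.argv[2]),int(sys.argv[3]));print(o[::4].round(1),p)
E
python3 pitch.py bar3 3 200
```

```text
[[  3.   56.4 113.3   4.9]
 [ 23.   55.8 106.6   4.8]
 [ 43.   55.9  99.5   6.6]
 [ 63.   56.1  92.5   8.7]
 [ 83.   56.1  85.6  10.4]
 [103.   55.7  78.6  11.1]
 [123.   55.9  71.7  13.5]
 [143.   55.9  64.8  15.3]
 [163.   54.3  57.3  12.8]
 [183.   55.3  50.7  17.7]] [-0.20004962 26.75374153]
```

Width along the bar shows it has pitched tip-down in the pads (slope about -0.19). That fits the bend resting on the bench. Raise it a little more, then lock it with a firm grip.

```bash
python3 -m crank '[{"xyz":[0,-0.03,0],"yaw":0,"fingers":255},{"xyz":[0,-0.06,0],"yaw":0,"fingers":255},{"xyz":[0,-0.09,0],"yaw":0,"fingers":255},{"xyz":[0,-0.12,0],"yaw":0,"fingers":255},{"xyz":[0,-0.12,0],"yaw":0,"fingers":255},{"xyz":[0,-0.12,0],"yaw":0,"fingers":255},{"xyz":[0,-0.12,0],"yaw":0,"fingers":255},{"xyz":[0,-0.12,0],"yaw":0,"fingers":255},{"xyz":[0,-0.12,0],"yaw":0,"fingers":255},{"xyz":[0,-0.12,0],"yaw":0,"fingers":255}]'
python3 -m crank '[{"xyz":[0,0,0],"yaw":0,"fingers":255},{"xyz":[0,0,0],"yaw":0,"fingers":255},{"xyz":[0,0,0],"yaw":0,"fingers":255},{"xyz":[0,-0.2,0],"yaw":-0.05,"fingers":255},{"xyz":[0,-0.5,0],"yaw":-0.12,"fingers":255},{"xyz":[0,-0.8,0],"yaw":-0.19,"fingers":255},{"xyz":[0,-1,0],"yaw":-0.26,"fingers":255},{"xyz":[0,-1,0],"yaw":-0.33,"fingers":255},{"xyz":[0,-1,0],"yaw":-0.4,"fingers":255},{"xyz":[0,-1,0],"yaw":-0.47,"fingers":255}]' 110
python3 - <<'E'
from h import *
from pitch import pitch
c,im=shot('wrist','bar4');o,p=pitch('bar4',c,3,200);print(o[::6].round(1),p)
s=readout.read_state();print(s['wrist_force'],s['eef_pos'],s['eef_rot'])
E
```

```text
t: 22.27
eef_pos: [444.0, -284.3, 42.2]
eef_rot: [-1.571, 0.0, -1.091]
wrist_force: [0.2, -0.7, -2.6]
opening: 25.8
t: 23.1
eef_pos: [444.0, -284.4, 142.7]
eef_rot: [-1.571, -0.001, -0.38]
wrist_force: [0.2, -0.1, -3.4]
opening: 23.1
[[  3.   54.3 114.8 110.3]
 [ 33.   54.7 103.8 113.9]
 [ 63.   54.8  93.  116.8]
 [ 93.   54.9  82.4 119.6]
 [123.   54.2  71.7 120.4]
 [153.   54.2  61.  123.3]
 [183.   54.2  50.4 126.4]] [ -0.22829149 137.65041261]
[-0.47416182 -0.41774453 -3.01702336] [ 443.77729736 -284.38966414  142.41688342] [-1.57102863e+00  6.90631977e-05 -3.72319759e-01]
```

Clearance check: at this pitch (about 0.24) the window for getting under the lug while clearing the crown is only about 2.5 mm. A pitch of about 0.35 opens it to about 7 mm, so I'll re-pitch against the bench here.

```bash
python3 -m crank '[{"xyz":[0,0.2,0],"yaw":0,"fingers":255},{"xyz":[0,0.4,0],"yaw":0,"fingers":255},{"xyz":[0,0.6,0],"yaw":0,"fingers":255},{"xyz":[0,0.8,0],"yaw":0,"fingers":255},{"xyz":[0,0.9,0],"yaw":0,"fingers":255},{"xyz":[0,0.95,0],"yaw":0,"fingers":255},{"xyz":[0,0.95,0],"yaw":0,"fingers":255},{"xyz":[0,0.95,0],"yaw":0,"fingers":255},{"xyz":[0,0.95,0],"yaw":0,"fingers":255},{"xyz":[0,0.95,0],"yaw":0,"fingers":255}]'
python3 -m crank '[{"xyz":[0,0,0],"yaw":0,"fingers":255},{"xyz":[0,0,0],"yaw":0,"fingers":255},{"xyz":[0,0,0],"yaw":0,"fingers":255},{"xyz":[0,-0.04,0],"yaw":0,"fingers":255},{"xyz":[0,-0.08,0],"yaw":0,"fingers":255},{"xyz":[0,-0.12,0],"yaw":0,"fingers":255},{"xyz":[0,-0.15,0],"yaw":0,"fingers":255},{"xyz":[0,-0.15,0],"yaw":0,"fingers":255},{"xyz":[0,-0.15,0],"yaw":0,"fingers":255},{"xyz":[0,-0.15,0],"yaw":0,"fingers":255}]' 20
python3 -m crank '[{"xyz":[0,0,0],"yaw":0,"fingers":255},{"xyz":[0,0,0],"yaw":0,"fingers":255},{"xyz":[0,0,0],"yaw":0,"fingers":255},{"xyz":[0,-0.2,0],"yaw":-0.04,"fingers":255},{"xyz":[0,-0.5,0],"yaw":-0.08,"fingers":255},{"xyz":[0,-0.8,0],"yaw":-0.12,"fingers":255},{"xyz":[0,-1,0],"yaw":-0.16,"fingers":255},{"xyz":[0,-1,0],"yaw":-0.173,"fingers":255},{"xyz":[0,-1,0],"yaw":-0.173,"fingers":255},{"xyz":[0,-1,0],"yaw":-0.173,"fingers":255}]' 110
python3 - <<'E'
from h import *
from pitch import pitch
c,im=shot('wrist','bar5');o,p=pitch('bar5',c,3,200);print(o[::6].round(1),p)
s=readout.read_state();print(s['wrist_force'],s['eef_pos'],s['eef_rot'])
E
```

```text
t: 23.98
eef_pos: [444.5, -284.7, 48.2]
eef_rot: [-1.571, -0.001, -0.386]
wrist_force: [0.3, 0.3, -4.3]
opening: 22.7
t: 24.82
eef_pos: [444.0, -284.3, 62.3]
eef_rot: [-1.571, 0.0, -0.386]
wrist_force: [-0.6, 0.8, -3.1]
opening: 23.1
t: 25.65
eef_pos: [443.5, -284.2, 161.4]
eef_rot: [-1.57, 0.001, -0.128]
wrist_force: [-0.6, 0.0, -3.9]
opening: 22.9
[[  3.   54.5 114.5 129.8]
 [ 33.   54.7 103.6 132.5]
 [ 63.   55.   92.8 135.9]
 [ 93.   54.9  82.2 138.3]
 [123.   54.9  71.6 141.1]
 [153.   54.8  61.  143.6]
 [183.   54.3  50.3 145.5]] [ -0.24308087 157.89124557]
[-0.06896526  0.29367569 -3.09861848] [ 443.42236167 -284.06512592  161.09505325] [-1.57007836  0.00160399 -0.12743209]
```

The pitch stayed at about 0.24: once clamped hard, the grip doesn't loosen when I ask for 20 N. I'll lay the bar flat here, re-grip softly, then raise it to the steeper pitch before locking.

```bash
python3 -m crank '[{"xyz":[0,0.3,0],"yaw":0,"fingers":255},{"xyz":[0,0.6,0],"yaw":0,"fingers":255},{"xyz":[0,0.9,0],"yaw":0,"fingers":255},{"xyz":[0,1,0],"yaw":0,"fingers":255},{"xyz":[0,1,0],"yaw":0,"fingers":255},{"xyz":[0,1,0],"yaw":0,"fingers":255},{"xyz":[0,1,0],"yaw":0,"fingers":255},{"xyz":[0,1,0],"yaw":0,"fingers":255},{"xyz":[0,1,0],"yaw":0,"fingers":255},{"xyz":[0,1,0],"yaw":0,"fingers":255}]' 20
python3 -m crank '[{"xyz":[0,0.15,0],"yaw":0,"fingers":255},{"xyz":[0,0.25,0],"yaw":0,"fingers":255},{"xyz":[0,0.35,0],"yaw":0,"fingers":255},{"xyz":[0,0.45,0],"yaw":0,"fingers":255},{"xyz":[0,0.53,0],"yaw":0,"fingers":255},{"xyz":[0,0.59,0],"yaw":0,"fingers":255},{"xyz":[0,0.59,0],"yaw":0,"fingers":255},{"xyz":[0,0.59,0],"yaw":0,"fingers":140},{"xyz":[0,0.59,0],"yaw":0,"fingers":140},{"xyz":[0,0.59,0],"yaw":0,"fingers":140}]'
```

```text
t: 26.53
eef_pos: [444.4, -284.7, 63.2]
eef_rot: [-1.571, -0.001, -0.126]
wrist_force: [-0.3, 0.9, -3.2]
opening: 23.1
t: 27.37
eef_pos: [444.1, -284.3, 3.6]
eef_rot: [-1.571, -0.0, -0.126]
wrist_force: [-1.1, 0.0, 0.5]
opening: 38.3
```

```bash
python3 -m crank '[{"xyz":[0,0.02,0],"yaw":0,"fingers":140},{"xyz":[0,0.02,0],"yaw":0,"fingers":255},{"xyz":[0,0.02,0],"yaw":0,"fingers":255},{"xyz":[0,0.02,0],"yaw":0,"fingers":255},{"xyz":[0,-0.06,0],"yaw":0,"fingers":255},{"xyz":[0,-0.15,0],"yaw":0,"fingers":255},{"xyz":[0,-0.24,0],"yaw":0,"fingers":255},{"xyz":[0,-0.33,0],"yaw":0,"fingers":255},{"xyz":[0,-0.42,0],"yaw":0,"fingers":255},{"xyz":[0,-0.52,0],"yaw":0,"fingers":255}]' 20
python3 -m crank '[{"xyz":[0,-0.04,0],"yaw":0,"fingers":255},{"xyz":[0,-0.04,0],"yaw":0,"fingers":255},{"xyz":[0,-0.04,0],"yaw":0,"fingers":255},{"xyz":[0,-0.04,0],"yaw":0,"fingers":255},{"xyz":[0,-0.04,0],"yaw":0,"fingers":255},{"xyz":[0,-0.04,0],"yaw":0,"fingers":255},{"xyz":[0,-0.04,0],"yaw":0,"fingers":255},{"xyz":[0,-0.2,0],"yaw":0,"fingers":255},{"xyz":[0,-0.5,0],"yaw":0,"fingers":255},{"xyz":[0,-0.7,0],"yaw":0,"fingers":255}]'
python3 - <<'E'
from h import *
from pitch import pitch
c,im=shot('wrist','bar6');o,p=pitch('bar6',c,3,195);print(o[::6].round(1),p)
s=readout.read_state();print(s['wrist_force'],s['eef_pos'],s['eef_rot'],s['opening'])
E
```

```text
t: 28.2
eef_pos: [444.0, -284.4, 56.4]
eef_rot: [-1.571, -0.0, -0.126]
wrist_force: [0.3, -0.3, -3.2]
opening: 25.3
t: 29.03
eef_pos: [444.0, -284.0, 126.5]
eef_rot: [-1.57, 0.001, -0.125]
wrist_force: [0.0, -0.6, -3.3]
opening: 25.4
[[  3.   39.6 129.1  29.3]
 [ 33.   38.8 114.9  27.6]
 [ 63.   40.7  98.8  42.3]
 [ 93.   42.1  84.3  53.4]
 [123.   43.4  70.7  63. ]
 [153.   45.   58.1  74.1]
 [183.   45.9  46.   81.6]] [ -0.73317335 115.18455654]
[ 2.96989949 -2.6215559   2.91478904] [ 445.42503657 -284.78857895  129.6773311 ] [-1.57228666 -0.00349084 -0.12577419] 25.618612373739474
```

At 20 N the bar sags in the air, with slope now -0.73; I didn't lock it before lifting. Lower it back onto the bench to restore about 0.34, then lock.

```bash
python3 -m crank '[{"xyz":[0,0.1,0],"yaw":0,"fingers":255},{"xyz":[0,0.2,0],"yaw":0,"fingers":255},{"xyz":[0,0.3,0],"yaw":0,"fingers":255},{"xyz":[0,0.4,0],"yaw":0,"fingers":255},{"xyz":[0,0.5,0],"yaw":0,"fingers":255},{"xyz":[0,0.6,0],"yaw":0,"fingers":255},{"xyz":[0,0.7,0],"yaw":0,"fingers":255},{"xyz":[0,0.7,0],"yaw":0,"fingers":255},{"xyz":[0,0.7,0],"yaw":0,"fingers":255},{"xyz":[0,0.7,0],"yaw":0,"fingers":255}]' 20
python3 -m crank '[{"xyz":[0,0,0],"yaw":0,"fingers":255},{"xyz":[0,0,0],"yaw":0,"fingers":255},{"xyz":[0,0,0],"yaw":0,"fingers":255},{"xyz":[0,0,0],"yaw":0,"fingers":255},{"xyz":[0,-0.2,0],"yaw":0,"fingers":255},{"xyz":[0,-0.4,0],"yaw":0,"fingers":255},{"xyz":[0,-0.6,0],"yaw":0,"fingers":255},{"xyz":[0,-0.8,0],"yaw":0,"fingers":255},{"xyz":[0,-0.8,0],"yaw":0,"fingers":255},{"xyz":[0,-0.8,0],"yaw":0,"fingers":255}]' 110
python3 - <<'E'
from h import *
from pitch import pitch
c,im=shot('wrist','bar7');o,p=pitch('bar7',c,3,195);print(o[::6].round(1),p)
s=readout.read_state();print(s['wrist_force'],s['eef_pos'],s['eef_rot'],s['opening'])
E
```

```text
t: 29.92
eef_pos: [444.1, -284.1, 55.3]
eef_rot: [-1.571, 0.0, -0.126]
wrist_force: [-0.9, 0.7, -2.3]
opening: 25.3
t: 30.75
eef_pos: [444.3, -284.7, 135.9]
eef_rot: [-1.572, -0.002, -0.126]
wrist_force: [-1.1, -0.5, -4.3]
opening: 23.0
[[  3.   51.8 116.3  94.8]
 [ 33.   51.9 104.9  97.9]
 [ 63.   52.3  93.5 101.7]
 [ 93.   52.6  82.3 105.5]
 [123.   52.8  71.3 109.1]
 [153.   52.9  60.3 112.3]
 [183.   52.9  49.4 115.6]] [ -0.3201787  131.60677447]
[-0.18386024  0.13067836 -4.23609145] [ 443.77717277 -284.42151358  134.9633677 ] [-1.57102920e+00  7.46885311e-06 -1.26318193e-01] 22.93728755985555
```

```bash
python3 -c "
from h import *
print(rel([523.6,-157.2,136],-.113))"
```

```text
(array([ 0.632, -0.011,  1.363]), np.float64(-0.009))
```

```bash
python3 -m crank '[{"xyz":[0.2,0,0.2],"yaw":-0.009,"fingers":255},{"xyz":[0.4,0,0.4],"yaw":-0.009,"fingers":255},{"xyz":[0.632,0,0.6],"yaw":-0.009,"fingers":255},{"xyz":[0.632,0,0.8],"yaw":-0.009,"fingers":255},{"xyz":[0.632,0,1],"yaw":-0.009,"fingers":255},{"xyz":[0.632,0,1],"yaw":-0.009,"fingers":255},{"xyz":[0.632,0,1],"yaw":-0.009,"fingers":255},{"xyz":[0.632,0,1],"yaw":-0.009,"fingers":255},{"xyz":[0.632,0,1],"yaw":-0.009,"fingers":255},{"xyz":[0.632,0,1],"yaw":-0.009,"fingers":255}]'
python3 - <<'E'
from h import *
print(rel([523.6,-157.2,86],-.113))
c,im=shot('top','t1');s=readout.read_state()
P=s['eef_pos'];R=Ro.from_euler('xyz',s['eef_rot']).as_matrix();tip=P+R[:,2]*182+[0,0,-50];print('tip pred',tip,project(c,tip))
x0,y0=270,165;cr=cv2.resize(im[y0:y0+110,x0:x0+150],None,fx=5,fy=5,interpolation=cv2.INTER_CUBIC);cv2.imwrite('pics/t1c.png',cv2.convertScaleAbs(cr,alpha=1.5,beta=10))
E
```

```text
t: 31.63
eef_pos: [518.9, -193.9, 134.9]
eef_rot: [-1.571, 0.001, -0.114]
wrist_force: [0.4, 0.3, -3.1]
opening: 22.8
(array([0.005, 0.489, 0.37 ]), np.float64(-0.001))
tip pred [539.6572069  -12.97766822  85.05098154] [[329.32470021 227.2072739 ]]
```

View pics/t1c.png

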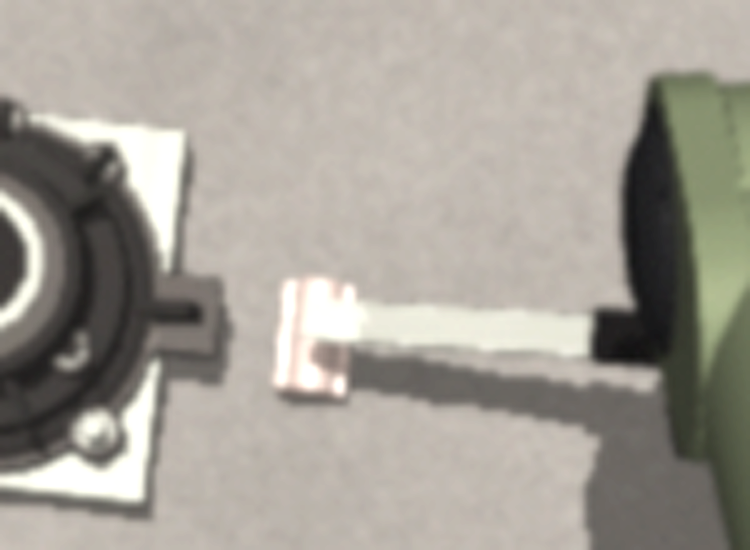

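Top crop: the bar runs in over the block, its tip near (302,320), with the lug's outer edge at (218,316). I'll check the bar's lateral line against the prediction numerically.

```bash
python3 - <<'E'
from h import *
c=vision.calibration('top');im=cv2.imread('pics/t1.png').astype(float).min(2)
s=readout.read_state();P=s['eef_pos'];R=Ro.from_euler('xyz',s['eef_rot']).as_matrix()
for a in(45,75,105,135):
    z=6.6-0.315*a/.949+0   # bar top approx level of grip centre
    q=project(c,P+R[:,2]*a+[0,0,z])[0];u=int(round(q[0]));col=im[int(q[1])-12:int(q[1])+13,u]
    v=np.arange(int(q[1])-12,int(q[1])+13);w=np.clip(col-125,0,None);print(a,q.round(1),'meas',((w*v).sum()/w.sum()).round(2),col.astype(int))
L=[545,28.5]
print('lug proj',project(c,[[525.4,31,52],[564.3,26.5,52],[544.7,28.5,52]]).round(1))
E
```

```text
45 [387.1 230.8] meas nan [112 111 111 112 112 110 110 110 105  99 115 123 122 116 112 110 110 106
  89  97 109 112 110  97  76]
75 [374.1 230. ] meas 230.32 [110 108 107 107 109 111 111 113 121 137 142 140 141 140 140 141 132 105
 102 109 111 104  79  62  59]
105 [361.3 229.3] meas 229.97 [113 111 109 109 108 108 108 107 112 125 137 140 141 143 142 141 135 113
 105 106 102  79  62  59  59]
135 [348.7 228.6] meas 229.41 [111 110 109 107 107 106 108 109 109 112 131 140 141 141 141 141 139 129
 109  97  76  61  58  59  59]
lug proj [[311.6 234.9]
 [313.3 219.4]
 [312.6 227.2]]<stdin>:7: RuntimeWarning: invalid value encountered in scalar divide
```

The bar and lug both sit about 1 px off prediction in the same direction, so they agree relative to each other within about 1 mm. Go to the pre-insert pose.

```bash
python3 -m crank '[{"xyz":[0.005,0,0.2],"yaw":0,"fingers":255},{"xyz":[0.005,0.1,0.37],"yaw":0,"fingers":255},{"xyz":[0.005,0.2,0.37],"yaw":0,"fingers":255},{"xyz":[0.005,0.3,0.37],"yaw":0,"fingers":255},{"xyz":[0.005,0.4,0.37],"yaw":0,"fingers":255},{"xyz":[0.005,0.45,0.37],"yaw":0,"fingers":255},{"xyz":[0.005,0.489,0.37],"yaw":0,"fingers":255},{"xyz":[0.005,0.489,0.37],"yaw":0,"fingers":255},{"xyz":[0.005,0.489,0.37],"yaw":0,"fingers":255},{"xyz":[0.005,0.489,0.37],"yaw":0,"fingers":255}]'
python3 - <<'E'
from h import *
s=readout.read_state();print(s['wrist_force'],s['torque'])
c,im=shot('wrist','ins0')
from pitch import pitch
o,p=pitch('ins0',c,3,150);print(p)
cv2.imwrite('pics/ins0.png',im)
c,im=shot('top','t2');cv2.imwrite('pics/t2.png',im)
E
```

```text
t: 32.52
eef_pos: [524.2, -156.5, 86.7]
eef_rot: [-1.571, -0.001, -0.113]
wrist_force: [-0.6, 0.2, -2.8]
opening: 23.3
[-0.59568196  0.24069346 -2.82339026] [-0.23651551  0.02346946 -0.03086701]
[-0.21761839 77.12384325]
```

No contact yet. Advance 20 mm under the lug, descending 3 mm.

```bash
python3 -m crank '[{"xyz":[0,0.004,0.025],"yaw":0,"fingers":255},{"xyz":[0,0.008,0.05],"yaw":0,"fingers":255},{"xyz":[0,0.011,0.075],"yaw":0,"fingers":255},{"xyz":[0,0.015,0.1],"yaw":0,"fingers":255},{"xyz":[0,0.019,0.125],"yaw":0,"fingers":255},{"xyz":[0,0.022,0.15],"yaw":0,"fingers":255},{"xyz":[0,0.026,0.175],"yaw":0,"fingers":255},{"xyz":[0,0.03,0.2],"yaw":0,"fingers":255},{"xyz":[0,0.03,0.2],"yaw":0,"fingers":255},{"xyz":[0,0.03,0.2],"yaw":0,"fingers":255}]'
python3 - <<'E'
from h import *
s=readout.read_state();print(s['wrist_force'],s['torque'])
E
```

```text
t: 33.45
eef_pos: [526.2, -136.3, 83.4]
eef_rot: [-1.571, 0.0, -0.112]
wrist_force: [0.6, -0.1, -3.6]
opening: 22.8
[ 0.58325494 -0.14230096 -3.61246835] [-0.17200821  0.00950594  0.06827291]
```

```bash
python3 -m crank '[{"xyz":[0,0.03,0],"yaw":0,"fingers":255},{"xyz":[0,0.06,-0.005],"yaw":0,"fingers":255},{"xyz":[0,0.09,-0.01],"yaw":0,"fingers":255},{"xyz":[0,0.12,-0.015],"yaw":0,"fingers":255},{"xyz":[0,0.15,-0.02],"yaw":0,"fingers":255},{"xyz":[0,0.18,-0.025],"yaw":0,"fingers":255},{"xyz":[0,0.2,-0.03],"yaw":0,"fingers":255},{"xyz":[0,0.22,-0.03],"yaw":0,"fingers":255},{"xyz":[0,0.22,-0.03],"yaw":0,"fingers":255},{"xyz":[0,0.22,-0.03],"yaw":0,"fingers":255}]'
python3 - <<'E'
from h import *
s=readout.read_state();print(s['wrist_force'],s['torque'])
c,im=shot('wrist','ins1')
from pitch import pitch
o,p=pitch('ins1',c,100,195);print(p,o[::5].round(1))
E
```

```text
t: 34.28
eef_pos: [526.0, -139.5, 61.4]
eef_rot: [-1.571, -0.0, -0.113]
wrist_force: [-0.8, -1.1, 6.0]
opening: 23.0
[-0.76720351 -1.14979449  6.01067744] [0.50321233 0.20022814 0.1164149 ]
[-0.17182146 57.00665791] [[100.   56.1  79.9  42.5]
 [125.   56.4  71.3  45.6]
 [150.   55.7  62.5  45.9]
 [175.   55.5  53.8  47.8]]
```

```bash
python3 -m crank '[{"xyz":[0,0.02,0],"yaw":0,"fingers":255},{"xyz":[0,0.04,-0.005],"yaw":0,"fingers":255},{"xyz":[0,0.06,-0.005],"yaw":0,"fingers":255},{"xyz":[0,0.08,-0.01],"yaw":0,"fingers":255},{"xyz":[0,0.1,-0.01],"yaw":0,"fingers":255},{"xyz":[0,0.12,-0.01],"yaw":0,"fingers":255},{"xyz":[0,0.14,-0.015],"yaw":0,"fingers":255},{"xyz":[0,0.16,-0.015],"yaw":0,"fingers":255},{"xyz":[0,0.16,-0.015],"yaw":0,"fingers":255},{"xyz":[0,0.16,-0.015],"yaw":0,"fingers":255}]'
python3 - <<'E'
from h import *
s=readout.read_state();print(s['wrist_force'],s['torque'])
c,im=shot('wrist','ins2')
c,im=shot('top','t3');c,im=shot('side','s3')
E
```

```text
t: 35.17
eef_pos: [527.0, -143.9, 46.8]
eef_rot: [-1.574, -0.003, -0.116]
wrist_force: [-0.5, -13.9, 28.5]
opening: 23.0
[ -0.53929346 -13.93018553  28.5152903 ] [-3.38563259  0.26168935 -1.06299506]
```

```bash
cat > lift.py <<'E'
from h import *
import sys
def lift(f):
    r=[]
    for cam,(u,v,w,h),p in(('side',(230,222,54,36),(557,143,138)),):
        a=cv2.imread(f'pics/{cam}0.png',0).astype(np.float32);b=cv2.imread(f'pics/{f}.png',0).astype(np.float32)
        t=cv2.matchTemplate(b[v-16:v+h+16,u-16:u+w+16],a[v:v+h,u:u+w],cv2.TM_CCOEFF_NORMED)
        _,m,_,(x,y)=cv2.minMaxLoc(t)
        s=lambda l,c,r_:0.5*(l-r_)/(l-2*c+r_)
        dy=y+s(t[y-1,x],t[y,x],t[y+1,x])-16;dx=x+s(t[y,x-1],t[y,x],t[y,x+1])-16
        c=vision.calibration(cam);k=(project(c,[p[0],p[1],p[2]+10])-project(c,p))[0]
        r.append((cam,round(m,3),(dx,dy),'px/10mm',k.round(2),'lift mm',10*dy/k[1]))
    return r
print(lift(sys.argv[1]))
E
python3 lift.py s3
python3 -m crank '[{"xyz":[0,0.02,0],"yaw":0,"fingers":255},{"xyz":[0,0.04,0],"yaw":0,"fingers":255},{"xyz":[0,0.06,0],"yaw":0,"fingers":255},{"xyz":[0,0.07,0],"yaw":0,"fingers":255},{"xyz":[0,0.08,0],"yaw":0,"fingers":255},{"xyz":[0,0.09,0],"yaw":0,"fingers":255},{"xyz":[0,0.09,0],"yaw":0,"fingers":255},{"xyz":[0,0.09,0],"yaw":0,"fingers":255},{"xyz":[0,0.09,0],"yaw":0,"fingers":255},{"xyz":[0,0.09,0],"yaw":0,"fingers":255}]'
python3 - <<'E'
from h import *
s=readout.read_state();print(s['wrist_force'],s['torque'])
shot('wrist','ins3');shot('top','t4');shot('side','s4')
E
python3 lift.py s4
```

```text
[('side', 0.988, (np.float32(8.773804e-05), np.float32(-0.6860819)), 'px/10mm', array([-0.22, -3.07]), 'lift mm', np.float64(2.2340348591507873))]
t: 36.15
eef_pos: [526.3, -145.1, 38.2]
eef_rot: [-1.576, -0.003, -0.114]
wrist_force: [-8.4, -22.4, 40.2]
opening: 22.8
[ -8.39041707 -22.44532539  40.18500509] [-4.23161094  1.48287599  1.40309686]
[('side', 0.996, (np.float32(-0.10444641), np.float32(-2.0535269)), 'px/10mm', array([-0.22, -3.07]), 'lift mm', np.float64(6.686739181018514))]
```

Image-based lift is 6.7 mm and the geometry predicts 7.7. Lower about 6.5 mm more.

```bash
python3 -m crank '[{"xyz":[0,0.015,0],"yaw":0,"fingers":255},{"xyz":[0,0.03,0],"yaw":0,"fingers":255},{"xyz":[0,0.045,0],"yaw":0,"fingers":255},{"xyz":[0,0.055,0],"yaw":0,"fingers":255},{"xyz":[0,0.065,0],"yaw":0,"fingers":255},{"xyz":[0,0.065,0],"yaw":0,"fingers":255},{"xyz":[0,0.065,0],"yaw":0,"fingers":255},{"xyz":[0,0.065,0],"yaw":0,"fingers":255},{"xyz":[0,0.065,0],"yaw":0,"fingers":255},{"xyz":[0,0.065,0],"yaw":0,"fingers":255}]'
python3 - <<'E'
from h import *
s=readout.read_state();print(s['wrist_force'],s['torque'])
shot('wrist','ins4');shot('top','t5');shot('side','s5')
E
python3 lift.py s5
```

```text
t: 37.13
eef_pos: [526.2, -146.3, 31.7]
eef_rot: [-1.577, -0.003, -0.115]
wrist_force: [-7.2, -29.7, 38.9]
opening: 22.7
[ -7.1951681  -29.68710487  38.85830831] [-5.75245045  1.30908319  1.13329027]
[('side', 0.992, (np.float32(-0.19229317), np.float32(-3.1628485)), 'px/10mm', array([-0.22, -3.07]), 'lift mm', np.float64(10.298936443553552))]
```

Lift is about 10.3 mm by image and 10.8 mm by geometry. Now withdraw: raise the hand 15 mm so the bar comes off the block, then draw back.

```bash
python3 -m crank '[{"xyz":[0,-0.02,0],"yaw":0,"fingers":255},{"xyz":[0,-0.05,0],"yaw":0,"fingers":255},{"xyz":[0,-0.1,0],"yaw":0,"fingers":255},{"xyz":[0,-0.15,0],"yaw":0,"fingers":255},{"xyz":[0,-0.15,0],"yaw":0,"fingers":255},{"xyz":[0,-0.15,-0.06],"yaw":0,"fingers":255},{"xyz":[0,-0.15,-0.12],"yaw":0,"fingers":255},{"xyz":[0,-0.15,-0.18],"yaw":0,"fingers":255},{"xyz":[0,-0.15,-0.24],"yaw":0,"fingers":255},{"xyz":[0,-0.15,-0.3],"yaw":0,"fingers":255}]'
python3 - <<'E'
from h import *
s=readout.read_state();print(s['wrist_force'],s['torque'])
shot('side','s6');shot('wrist','ins5')
E
python3 lift.py s6
```

```text
t: 38.12
eef_pos: [522.1, -171.5, 44.7]
eef_rot: [-1.571, 0.0, -0.113]
wrist_force: [0.9, 0.1, -1.7]
opening: 22.9
[ 0.85075856  0.13904957 -1.70871096] [-0.03212042 -0.02085294  0.01497338]
[('side', 0.992, (np.float32(-0.1931696), np.float32(-3.1591263)), 'px/10mm', array([-0.22, -3.07]), 'lift mm', np.float64(10.28681616419193))]
```

```bash
python3 -m crank '[{"xyz":[0,-0.2,0],"yaw":0,"fingers":255},{"xyz":[0,-0.4,0],"yaw":0,"fingers":255},{"xyz":[0,-0.5,-0.2],"yaw":0,"fingers":255},{"xyz":[-0.2,-0.5,-0.4],"yaw":0,"fingers":255},{"xyz":[-0.4,-0.5,-0.6],"yaw":0,"fingers":255},{"xyz":[-0.6,-0.5,-0.8],"yaw":0,"fingers":255},{"xyz":[-0.6,-0.5,-1],"yaw":0,"fingers":255},{"xyz":[-0.6,-0.5,-1],"yaw":0,"fingers":255},{"xyz":[-0.6,-0.5,-1],"yaw":0,"fingers":255},{"xyz":[-0.6,-0.5,-1],"yaw":0,"fingers":255}]'
python3 - <<'E'
from h import *
from pitch import pitch
print(rel([450,-278,2.5],-.113))
c,im=shot('wrist','w6');o,p=pitch('w6',c,3,195);print(p)
E
```

```text
t: 39.05
eef_pos: [451.9, -262.8, 95.0]
eef_rot: [-1.57, -0.0, -0.112]
wrist_force: [0.3, 1.0, -2.8]
opening: 22.8
(array([-0.003,  0.925, -0.153]), np.float64(0.0))
[ -0.36462722 128.63026703]
```

```bash
python3 -m crank '[{"xyz":[0,0.1,-0.1],"yaw":0,"fingers":255},{"xyz":[0,0.2,-0.153],"yaw":0,"fingers":255},{"xyz":[0,0.3,-0.153],"yaw":0,"fingers":255},{"xyz":[0,0.4,-0.153],"yaw":0,"fingers":255},{"xyz":[0,0.5,-0.153],"yaw":0,"fingers":255},{"xyz":[0,0.6,-0.153],"yaw":0,"fingers":255},{"xyz":[0,0.7,-0.153],"yaw":0,"fingers":255},{"xyz":[0,0.8,-0.153],"yaw":0,"fingers":255},{"xyz":[0,0.88,-0.153],"yaw":0,"fingers":255},{"xyz":[0,0.92,-0.153],"yaw":0,"fingers":255}]'
python3 -m crank '[{"xyz":[0,0.005,0],"yaw":0,"fingers":255},{"xyz":[0,0.005,0],"yaw":0,"fingers":255},{"xyz":[0,0.005,0],"yaw":0,"fingers":150},{"xyz":[0,0.005,0],"yaw":0,"fingers":120},{"xyz":[0,0.005,0],"yaw":0,"fingers":80},{"xyz":[0,0.005,0],"yaw":0,"fingers":80},{"xyz":[0,0.005,0],"yaw":0,"fingers":80},{"xyz":[0,-0.2,0],"yaw":0,"fingers":80},{"xyz":[0,-0.5,0],"yaw":0,"fingers":80},{"xyz":[0,-0.9,0],"yaw":0,"fingers":80}]'
python3 -m crank '[{"xyz":[0,-0.4,0],"yaw":0,"fingers":80},{"xyz":[0,-0.8,0],"yaw":0,"fingers":80},{"xyz":[0,-1,0],"yaw":0,"fingers":80},{"xyz":[0,-1,-0.3],"yaw":0,"fingers":80},{"xyz":[0,-1,-0.6],"yaw":0,"fingers":80},{"xyz":[0,-1,-0.9],"yaw":0,"fingers":80},{"xyz":[0,-1,-1],"yaw":0,"fingers":80},{"xyz":[0,-1,-1],"yaw":0,"fingers":80},{"xyz":[0,-1,-1],"yaw":0,"fingers":80},{"xyz":[0,-1,-1],"yaw":0,"fingers":80}]'
python3 - <<'E'
from h import *
c,im=shot('side','s7');c,im2=shot('top','t7');_,w=shot('wrist','w7')
cv2.imwrite('pics/final.png',np.hstack([im2[150:400,200:500],im[150:400,170:470]]))
a=cv2.resize(im2[165:325,240:500],(780,480));cv2.imwrite('pics/final.png',np.vstack([a[:,:520],cv2.resize(w[:200],(520,110))]))
E
python3 lift.py s7
```

```text
t: 39.93
eef_pos: [449.6, -278.3, 2.4]
eef_rot: [-1.571, 0.001, -0.112]
wrist_force: [-29.3, 18.1, 129.9]
opening: 23.3
t: 40.77
eef_pos: [448.6, -277.7, 92.3]
eef_rot: [-1.569, 0.003, -0.112]
wrist_force: [0.4, -0.1, 0.0]
opening: 58.7
t: 41.6
eef_pos: [438.9, -376.8, 192.8]
eef_rot: [-1.57, 0.0, -0.111]
wrist_force: [-0.4, -0.4, 0.9]
opening: 58.5
[('side', 0.992, (np.float32(-0.19380856), np.float32(-3.160736)), 'px/10mm', array([-0.22, -3.07]), 'lift mm', np.float64(10.29205803751051))]
```

View pics/t7.png

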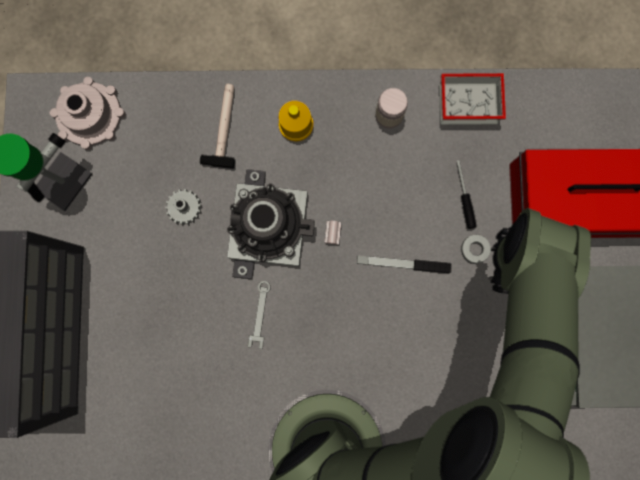

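The final top view shows the bar flat at (358,260) to (451,268), the block still in front of the lug at (333,232), and the bystanders apparently unmoved. I'll check the bystanders numerically, then hand in.

```bash
python3 - <<'E'
from h import *
from station import robot
a=cv2.imread('pics/top0.png',0).astype(np.float32);b=cv2.imread('pics/t7.png',0).astype(np.float32)
for n,(x,y,w,h) in dict(gear=(162,185,44,44),wrench=(244,277,30,74),driver=(452,156,28,76),bearing=(458,230,34,38)).items():
    t=cv2.matchTemplate(b[y-8:y+h+8,x-8:x+w+8],a[y:y+h,x:x+w],cv2.TM_CCOEFF_NORMED);_,m,_,p=cv2.minMaxLoc(t);print(n,round(m,3),p[0]-8,p[1]-8)
c=vision.calibration('top');print('bar',cast(c,[(358,260),(451,268)],8).round(),'block',cast(c,(333,232),30).round())
print(robot.sign_off())
E
```

```text
gear 1.0 0 0
wrench 0.999 0 0
driver 1.0 0 0
bearing 0.928 0 0
bar [[ 466.  -86.    8.]
 [ 444. -322.    8.]] block [[535. -22.  30.]]
the job is handed in; nothing more can be done
None
```

The casing is up about 10 mm and the job is handed in, but the wrist force went over its 120 N limit near the end, so the attempt may be judged failed.

**What I did:** I stood the block about 46 mm in front of the lug with its crown across the bar. With the bar pitched tip-down, I put its tip about 15 mm under the lug and levered over the block. Then I drew the bar out, laid it flat on the bench and retreated. It took about 42 s.

**Last checks:**
- **Casing lift:** 10.3 mm by the side camera, and the same before and after the bar came out. Bar geometry gave about 10.8 mm.
- **Bar:** it lies at about (466,-86) to (444,-322), roughly 45 mm or more from the block.
- **Block:** it is still in front of the lug, at about (535,-22) in the last top view against about (539,-17) as placed. That is a coarse reading from one pixel.
- **Bystanders:** no shift was found in the top picture. The gear, spanner and screwdriver matched at 0.999 or better; the bearing at 0.93, with the arm close beside it.
- **Contact with the casing:** I planned clearances to keep the gripper and arm off it and saw no unexpected forces, but I did not check this separately.

**What failed:** while I pressed the bar flat onto the bench, before opening the fingers, the wrist force read about 130 N vertically, roughly 134 N in all. The bar had slipped a little in the pads, so its grip reached the bench sooner than I expected. I should have stopped a few millimetres higher and let it drop.

**Also:** my first two attempts to set the bar's pitch came out wrong and had to be redone on the bench.

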